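# Square up the next plywood pack and empty the bending form

### The job

Change over the laminating corner: lift the finished U-shaped bracket out of the bending form and stand it, open side up, in the middle of the cork pad. Lay all the loose plywood blanks flat on the ones in the corner jig and tap the stack against the stops until every blank is flush with both the side stops and the end stop; only once the bare stack is flush, set the steel weight upright on the middle of it, and leave everything else on the bench alone.

Things in the scene. Friction and masses are not known exactly. Their poses are not given: they have to be found in the camera images.
- jig: dark wooden corner jig fixed on the bench, z up. Origin on the bench under the centre of a squared stack: a blank home against all stops has x = y = 0 and no yaw here. Base 12 mm thick (x -75 to 85, y -45 to 50 mm); the stack lies on a riser 88 x 36 mm, centred on the origin, top 24 mm above the bench; blanks overhang it. -x and -y sides are open, for tapping
- side_stop (a point): middle of the gap between the jig's two side stop blocks, in the plane of their faces (jig x = 0, y = +25 mm), 24 mm above the bench. The blocks, each 30 mm long, are centred at jig x = -39 and +39 mm, leaving a 48 mm gap for a finger; they rise to 68 mm above the bench. A blank's long edge goes against both
- end_stop (a point): middle of the face of the jig's end stop block (jig x = +55 mm, y = 0), 24 mm above the bench; the block is 44 mm wide and rises to 68 mm above the bench. A blank's short edge goes against it
- form: pale plywood bending form (mould) fixed to the bench, 118 (x) x 100 (y) mm; origin on the bench under its centre. Open cavity 74 x 54 mm, floor 12 mm above the bench; side cheeks (at +-y) rise to 34 mm and end lips (at +-x) to 26 mm above the bench
- bracket: U-shaped bracket of bent plywood, lying loose in the form's cavity at the start, open side up: 70 long (x) x 50 mm wide over the outside of its two legs (y), 50 mm tall, 8 mm thick, about 120 g; the legs stand 28 mm above the form's cheeks. Origin at the centre of its underside
- pad: round cork pad fixed on the bench, 140 mm across, 6 mm thick; origin under its centre, on the bench
- weight: round steel weight: disc 48 mm across and 24 mm high with a knob 20 mm across and 32 mm tall on top (56 mm in all), about 400 g; origin at the centre of its underside
- ply_a: thin plywood blank, 110 long (its x) x 50 wide (its y) x 6 mm thick, 35 g; origin at the centre of its underside. In the jig at the start, crooked.
- ply_b: thin plywood blank, 110 long (its x) x 50 wide (its y) x 6 mm thick, 35 g; origin at the centre of its underside. In the jig at the start, crooked.
- ply_c: thin plywood blank, 110 long (its x) x 50 wide (its y) x 6 mm thick, 35 g; origin at the centre of its underside. Lies flat on the bench at the start, to the left or right of the jig, or is absent. A turned-over or end-for-end blank is as good.
- ply_d: thin plywood blank, 110 long (its x) x 50 wide (its y) x 6 mm thick, 35 g; origin at the centre of its underside. Lies flat on the bench at the start, to the left or right of the jig, or is absent. A turned-over or end-for-end blank is as good.
- ply_e: thin plywood blank, 110 long (its x) x 50 wide (its y) x 6 mm thick, 35 g; origin at the centre of its underside. Lies flat on the bench at the start, to the left or right of the jig, or is absent. A turned-over or end-for-end blank is as good.
- ply_f: thin plywood blank, 110 long (its x) x 50 wide (its y) x 6 mm thick, 35 g; origin at the centre of its underside. Lies flat on the bench at the start, to the left or right of the jig, or is absent. A turned-over or end-for-end blank is as good.
- glue: bystander, to be left alone: white glue bottle, 56 mm across, 170 mm tall, standing; origin about its middle on the bench
- tape: bystander, to be left alone: black tape measure, 62 x 36 x 58 mm, standing; origin about its middle on the bench
- square: bystander, to be left alone: carpenter's square lying flat, steel blade 160 mm, blue stock 110 mm; origin about its middle on the bench
Mind the look-alikes: they are no part of the job. Leave any orange look-alike of the ply_d alone.

How it is judged:
On the way:
1. every blank lies in the jig, flush with the side and end stops (within 3 mm, 0.04 rad), while the weight is not yet on the stack (x of ply_a in the frame of jig between -0.003 and 0.003 m and y of ply_a in the frame of jig between -0.003 and 0.003 m and angle between the x axis of each of ply_a, ply_b, ply_c, ply_d, ply_e, ply_f and the x axis of jig, either way round below 0.04 rad and angle between the z axis of each of ply_a, ply_b, ply_c, ply_d, ply_e, ply_f and the z axis of jig, either way round below 0.06 rad and z of each of ply_a, ply_b, ply_c, ply_d, ply_e, ply_f in the frame of jig above 0.021 m and x of ply_b in the frame of jig between -0.003 and 0.003 m and y of ply_b in the frame of jig between -0.003 and 0.003 m and x of ply_c in the frame of jig between -0.003 and 0.003 m and y of ply_c in the frame of jig between -0.003 and 0.003 m and x of ply_d in the frame of jig between -0.003 and 0.003 m and y of ply_d in the frame of jig between -0.003 and 0.003 m and x of ply_e in the frame of jig between -0.003 and 0.003 m and y of ply_e in the frame of jig between -0.003 and 0.003 m and x of ply_f in the frame of jig between -0.003 and 0.003 m and y of ply_f in the frame of jig between -0.003 and 0.003 m and horizontal distance between weight and jig above 0.06 m), for 0.2 s.
At the end, for the whole second after the job is handed in: Every blank lies flat in the jig flush with the side and end stops (each within 3 mm of home along both directions and 0.04 rad), the weight stands upright on top of the stack within 15 mm of its centre, the bracket stands open side up on the cork pad within 30 mm of its centre, and all are at rest (x of ply_a in the frame of jig between -0.003 and 0.003 m and y of ply_a in the frame of jig between -0.003 and 0.003 m and angle between the x axis of each of ply_a, ply_b, ply_c, ply_d, ply_e, ply_f and the x axis of jig, either way round below 0.04 rad and angle between the z axis of each of ply_a, ply_b, ply_c, ply_d, ply_e, ply_f and the z axis of jig, either way round below 0.06 rad and z of each of ply_a, ply_b, ply_c, ply_d, ply_e, ply_f in the frame of jig above 0.021 m and x of ply_b in the frame of jig between -0.003 and 0.003 m and y of ply_b in the frame of jig between -0.003 and 0.003 m and x of ply_c in the frame of jig between -0.003 and 0.003 m and y of ply_c in the frame of jig between -0.003 and 0.003 m and x of ply_d in the frame of jig between -0.003 and 0.003 m and y of ply_d in the frame of jig between -0.003 and 0.003 m and x of ply_e in the frame of jig between -0.003 and 0.003 m and y of ply_e in the frame of jig between -0.003 and 0.003 m and x of ply_f in the frame of jig between -0.003 and 0.003 m and y of ply_f in the frame of jig between -0.003 and 0.003 m and linear speed of each of ply_a, ply_b, ply_c, ply_d, ply_e, ply_f, weight, bracket below 0.02 m/s and horizontal distance between weight and jig below 0.015 m and angle between each of weight, bracket's own z axis and vertical below 0.1 rad and z of each of ply_a, ply_b, ply_c, ply_d, ply_e, ply_f in the frame of weight below 0.003 m and horizontal distance between bracket and pad below 0.03 m and z of bracket in the frame of pad below 0.012 m); the robot touches nothing.
It fails at once if a bystander (glue bottle, tape measure, square) is moved more than 4 cm (distance of any of glue, tape, square from where it was at the start of the episode above 0.04 m).
Of ply_c, ply_d, ply_e, ply_f only 2 to 4 are there at a start; the rules pass over those that are not, and their reading is None.
At some moment in a run one of weight, bracket may be knocked a few centimetres aside while the robot is not near it.
Once in a run the grip may slacken for a moment while it holds something.
It also fails if it takes over 210 s, if anything falls off the work surface, if the arm or the gripper's body presses on something with over 40 N, if the wrist force passes 120 N, or if a joint passes its speed limit or range.

### The arm

A 6-joint arm with a two-finger parallel gripper is mounted at the origin on the work surface. World frame = base frame: x ahead of the robot, y to its left, z up, the work surface at z = 0. Lengths are in m, angles in rad, forces in N, time in s.
With the tool pointing down it reaches from about 0.325 to 0.775 m from the base axis. Payload 9.3 kg.
Tool frame: the origin (TCP) lies where the fingers leave the gripper's body, on its centre line; the fingertips stand 73 mm ahead of it and the grasp point (between the pads) lies 54 mm ahead of it (tip_extent is the distance from the TCP to the fingertips, in m); z points along the fingers, y is the line along which they close (so a half turn about z gives the same grasp; the last joint's range is limited). The gripper opens to 85 mm and grips with 20 to 120 N. Pads are 22 mm wide; open, the fingers measure 114 mm over their backs; the gripper's body (76 mm by 85 mm) begins 54 mm behind the grasp point. The pads swing forward as they close: fully open they stand 13 mm farther back than shut.
Start: joints at [-1.358, 0.259, 0.021, 1.334, 0, 1.418], TCP at [0.197, -0.514, 0.304] pointing down, gripper open.
Joint ranges: [-3.04, 3.04], [-0.91, 1.82], [-1.04, 1.36], [-1.92, 1.95], [-1.52, 1.45], [-3.14, 3.14]. Speed limits (rad/s): [2.22, 2.22, 2.79, 3.14, 3.14, 3.14].

### API

Orientations are given as a rotation vector (axis times angle).
In Python, from plant import sense, read_camera, camera_model, job_done, search_frame, regions_of, tip_extent gives the robot as it stands.
- The arm moves only by the shell command python3 -m pendant 'ROWS' [FORCE]. ROWS is JSON, a list that holds one entry, the list of rows, each a list of 5 numbers: the closure, from 0 (fully open) to 1 (shut), then the shift along the tool's x, y, z in m, then the turn about the tool's z in degrees. In form: [[[jaw, tx, ty, tz, spin], ...]]. A call has exactly 5 rows; each row shifts and turns the commanded pose from where the row before left it, along the tool's axes as they then stand; what a row does not reach is not made up. A row lasts 1/8 s, in which the tool goes at most 62.5 mm and 10.7 degrees, less where a joint would pass 70% of its speed; a pose out of reach is approached as far as the arm can. A call is refused whole if a number of a shift passes 0.0625 or a number of a turn 10.7, either way. A call with a gripper value outside its range is refused whole. The fingers move at their own pace and stop on an object; FORCE is the grip in N (left out, the last holds). Time passes only in rows, so rows that do not move let the fingers close, or fill a call up. It gives the time, the measured TCP pose, the force, the opening and the grip force at its end, in the units of the state.
- sense(): the state, without advancing time (a new reading comes with each control period).
- read_camera(name): name is "scene" or "top" or "wrist"; returns the picture (480x640x3 uint8, blue, green, red); there is no depth.
- camera_model(name): a dict with "K" (3x3 intrinsics, pixels), "R" (3x3) and "t" (3): a world point X has camera coordinates R X + t. Camera axes: x right, y down, z forward; pixel columns grow to the right and rows downward; lengths in m; the calibration is good to about 2 mm. A picture is of the moment at which its call begins: read the wrist's pose just before it. camera_model takes no time and is no camera call; for the wrist camera it gives the pose at the moment of the call.
- job_done(): hands the job in; it is judged then, once.
Trained networks look in the newest picture that a camera, given by its name, has taken for a name from the list of things; names that differ only in an ending like _2 or _b are one class to them, and where a whole thing is asked for, a point or a joint stands for the part that bears it (a point fixed in the world has none). Each returns a list of dicts, best first, with "conf" (0 to 1); they miss things now and then, are a little off and sometimes report something else, mostly with a low value. They report only what shows in the picture. A call takes as long as a camera call. They do not tell look-alikes from the thing itself.
- search_frame(label, camera): "box" ([left, top, right, bottom] in pixels, round what is visible of it).
- regions_of(label, camera): "mask" (480x640 bool, what is visible of it) and "box" ([left, top, right, bottom] in pixels, round what is visible of it).
The state is a dict: "time": time; "joints": joint angles; "qd": joint speeds; "joint_torque": joint torques, N m; "ee_pos": TCP position; "ee_rot": TCP orientation; "force": force on the tool from outside, world axes, zero at the start; "moment": the same for the moment, N m; "width": opening from 0.0 (shut) to 1.0 (fully open); "finger_force": force on a finger pad.
Only numpy, scipy, OpenCV 4.12 (cv2) and the standard library are available. Lean on these libraries where they do the work, as an engineer would, in place of code of your own. Each camera call takes 0.05 s, during which the arm holds its last target. There are 200 camera calls.

## Working session

There is one attempt and no reset: what is moved stays moved. The work goes in short steps, Python scripts to look and compute and a shell command to move; the robot and the scene stay as the last step left them, time stands still between calls to the robot, and variables do not carry over. Pictures are saved under pics/ and viewed, at most 14 in all, crops included, and the job is handed in when it is done.

```bash
ls; mkdir -p pics; python3 - <<'E'
from plant import *
import cv2
s=sense();print(s)
for c in("scene","top"):
    im=read_camera(c);cv2.imwrite(f"pics/{c}0.png",im);m=camera_model(c);print(c,m)
    for l in["jig","form","bracket","pad","weight","ply_a","glue","tape","square","side_stop","end_stop"]:
        try:print(l,[(round(float(d["conf"]),2),[int(v) for v in d["box"]]) for d in search_frame(l,c)][:8])
        except Exception as e:print(l,e)
E
```

```text
pics
{'time': 0.0, 'joints': array([-1.35760539e+00,  2.59204077e-01,  2.07845354e-02,  1.33372254e+00,
       -1.57857667e-05,  1.41815513e+00]), 'qd': array([ 2.90374083e-06,  5.22775272e-04, -1.17598902e-03,  5.09833333e-04,
       -9.53763290e-04,  1.29833484e-03]), 'joint_torque': array([ 1.93139090e-04, -5.55640590e+01,  3.44529140e+01,  1.38354365e-02,
       -1.21240028e-04,  1.19313702e-05]), 'ee_pos': array([ 0.19668185, -0.51343602,  0.30326862]), 'ee_rot': array([-3.08786064e+00, -5.71204104e-01,  8.87351749e-05]), 'force': array([-0.27320884,  0.87174395,  0.1712931 ]), 'moment': array([-0.02927008,  0.06789012,  0.01143161]), 'finger_force': 0.0, 'width': 1.0018925328290291}
scene {'K': array([[478.13807489,   0.        , 315.79870525],
       [  0.        , 478.13807489, 241.05390008],
       [  0.        ,   0.        ,   1.        ]]), 'R': array([[ 0.44466033,  0.89561645, -0.01218083],
       [ 0.56820691, -0.29256675, -0.76912002],
       [-0.69240025,  0.33507593, -0.63898828]]), 't': array([-0.32645695, -0.30904625,  1.57737319])}
jig [(0.77, [266, 202, 329, 263
[... 1144 characters left out ...]
])]
bracket [(0.94, [492, 251, 525, 291]), (0.6, [301, 222, 348, 298]), (0.16, [250, 174, 276, 208])]
pad [(0.66, [398, 286, 466, 347]), (0.53, [167, 242, 189, 269])]
weight [(0.81, [167, 245, 191, 269]), (0.42, [305, 227, 350, 298]), (0.29, [251, 175, 276, 207])]
ply_a [(0.97, [398, 195, 429, 244]), (0.96, [323, 242, 345, 296]), (0.89, [225, 290, 253, 344]), (0.89, [93, 245, 149, 285]), (0.73, [173, 293, 200, 344]), (0.67, [224, 116, 259, 169]), (0.63, [219, 224, 246, 278])]
glue [(0.9, [251, 173, 274, 207])]
tape [(0.82, [488, 318, 517, 348]), (0.71, [167, 244, 191, 267])]
square []
side_stop [(0.9, [301, 226, 343, 301]), (0.33, [477, 242, 538, 307])]
end_stop [(0.8, [303, 225, 344, 300])]
```

```bash
python3 -c "
import cv2
a=cv2.imread('pics/top0.png')[90:380,60:580];cv2.imwrite('pics/t0c.png',cv2.resize(a,None,fx=1.53,fy=1.53,interpolation=cv2.INTER_CUBIC))"
```

```text
(no output)
```

View pics/t0c.png

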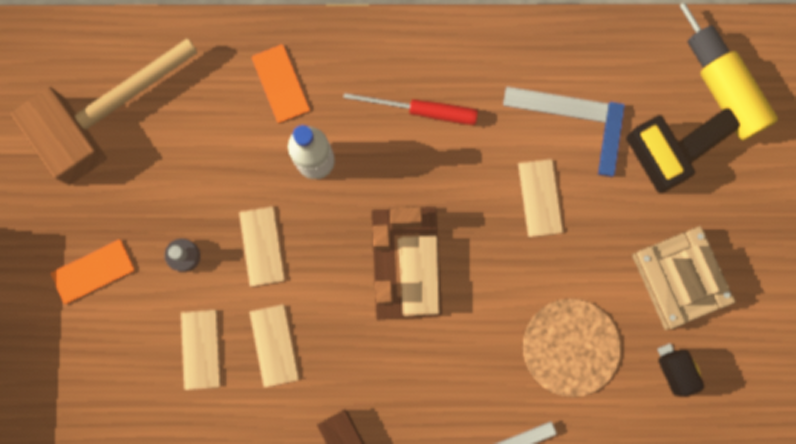

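View pics/scene0.png

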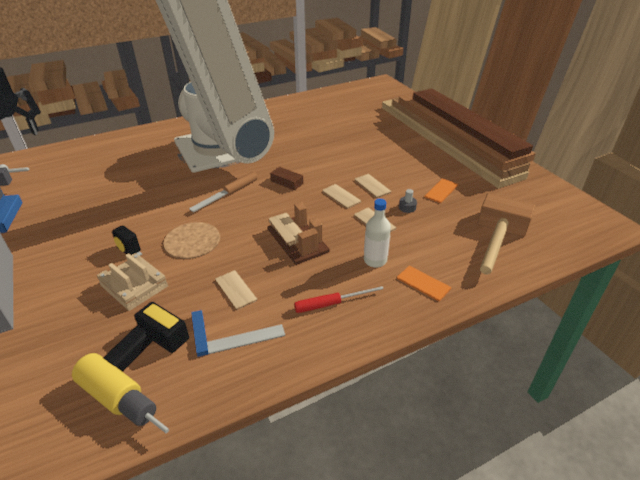

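The top view shows the jig in the centre, with its end stop pointing away from the robot and its side stops to the left. There are four natural-wood loose blanks, three to the left of the jig and one to the right. The two orange pieces are look-alikes. The bracket is in the form at right, the pad is below it, and the weight is at left.

```bash
cat > lib.py <<'E'
import numpy as np, cv2, math
from plant import *
from scipy.spatial.transform import Rotation as Ro
def ray(uv,z,m):
    K,R,t=m["K"],m["R"],np.array(m["t"]);c=-R.T@t
    d=R.T@np.linalg.solve(K,[uv[0],uv[1],1.]);return c+d*(z-c[2])/d[2]
def proj(X,m):
    p=(np.atleast_2d(X)@m["R"].T+m["t"])@m["K"].T;return p[:,:2]/p[:,2:]
def rect(mask,z,m):
    "centre, yaw of the long side (deg) and sides of a flat mask at height z"
    c=max(cv2.findContours(mask.astype(np.uint8),0,1)[0],key=cv2.contourArea)[:,0]
    p=np.array([ray(u,z,m)[:2] for u in c])
    (cx,cy),(w,h),a=cv2.minAreaRect((p*1000).astype(np.float32))
    if w<h:w,h,a=h,w,a+90
    return cx,cy,(a+90)%180-90,w,h
def yaw(R):return math.degrees(math.atan2(-R[0,1],R[1,1]))  # tool y along (-sin,cos); tool down
def plan(wps,vmax=.045,start=None):
    "wps: name,x,y,ztip,yaw(deg of object x; tool y across it) ; prints rows"
    s=sense();R=Ro.from_rotvec(s["ee_rot"]).as_matrix();p=np.array(s["ee_pos"])
    tip=float(tip_extent() if callable(tip_extent) else tip_extent)
    y=yaw(R)
    print("t",round(s["time"],1),"tip xyz",np.round((p+R[:,2]*tip)*1e3),"yaw",round(y,1),"F",np.round(s["force"],1),"w",round(s["width"],3))
    p=p+np.array([0,0,-tip])
    for n,X,Y,Z,a in wps:
        d=np.array([X,Y,Z])-p
        da=0 if a is None else ((a-y)+90)%180-90
        k=max(1,math.ceil(np.linalg.norm(d)/vmax),math.ceil(abs(da)/9))
        sp=round(-da/k,1)   # tool z down: +spin = -world yaw
        f=lambda yy:np.array([[math.cos(yy),math.sin(yy),0],[math.sin(yy),-math.cos(yy),0],[0,0,-1]])
        T=lambda yy:f(math.radians(yy+180))  # y axis=(-sin,cos)
        A=sum(T(y-sp*i) for i in range(k));t=np.round(np.linalg.solve(A,d),3)
        p=p+A@t;y-=sp*k
        print(f"{n}: {k} x [J,{t[0]},{t[1]},{t[2]},{sp}]  -> ",np.round(p*1e3,1),round(y,1))
E
python3 - <<'E'
from lib import *
s=sense();R=Ro.from_rotvec(s["ee_rot"]).as_matrix();print(np.round(R,2),tip_extent)
print("tip",tip_extent() if callable(tip_extent) else tip_extent, yaw(R))
m=camera_model("top");im=read_camera("top")
for d in regions_of("ply_a","top"):
    bgr=im[d["mask"]].mean(0).round()
    print("ply",round(d["conf"],2),np.round(rect(d["mask"],.006,m),1),bgr)
for l,z in[("form",.03),("bracket",.062),("pad",.006),("weight",.02),("jig",.012)]:
    for d in regions_of(l,"top")[:2]:print(l,round(d["conf"],2),np.round(rect(d["mask"],z,m),1),[int(v) for v in d["box"]])
E
```

```text
[[ 0.93  0.36 -0.  ]
 [ 0.36 -0.93 -0.  ]
 [-0.    0.   -1.  ]] 0.0726
tip 0.0726 -159.03838005257379
ply 0.88 [ 653.3 -157.1    8.1  112.9   54. ] [133. 191. 228.]
ply 0.83 [827.1 225.7  22.  111.5  49.8] [ 52. 129. 240.]
ply 0.75 [434.4 332.    5.2 112.2  52.7] [133. 191. 228.]
ply 0.75 [545.7 492.7 -62.8 111.4  54.8] [ 50. 127. 235.]
ply 0.72 [539.1  17.9   1.5 114.6  51.6] [123. 177. 212.]
ply 0.69 [582.5 248.9   8.8 110.9  55.4] [132. 190. 228.]
ply 0.57 [5.845e+02 4.740e+01 1.000e-01 1.350e+01 2.200e+00] [ 91. 132. 167.]
ply 0.55 [438.8 226.3  12.5 111.8  53.3] [133. 191. 228.]
form 0.79 [ 534.3 -356.6   22.4  117.4  107.7] [474, 241, 536, 305]
bracket 0.89 [ 534.6 -355.7   24.4   69.1   61.7] [494, 249, 531, 287]
pad 0.75 [ 435.9 -199.7   -1.   137.3  136.1] [398, 289, 467, 348]
weight 0.8 [567.5 359.   90.   49.   44.3] [168, 243, 190, 270]
weight 0.72 [ 404.5 -350.1   21.6   74.8   47.6] [488, 317, 521, 347]
jig 0.67 [ 539.1 -370.4   21.6   72.    60.5] [493, 248, 527, 291]
```

```bash
python3 - <<'E'
from lib import *
plan([("over",.534,-.356,.13,23),("down",.534,-.356,.04,None),("up",.534,-.356,.12,None),("pad",.436,-.200,.12,23),("dn",.436,-.2,.036,None)])
E
```

```text
t 1.6 tip xyz [ 197. -514.  231.] yaw -159.0 F [0.1 0.1 0.6] w 0.998
over: 9 x [J,0.041,-0.002,0.011,-0.2]  ->  [ 532.8 -360.1  132.3] -157.2
down: 3 x [J,0.001,-0.001,0.031,0.0]  ->  [ 534.4 -356.2   39.3] -157.2
up: 2 x [J,-0.0,-0.0,-0.04,0.0]  ->  [ 534.4 -356.2  119.3] -157.2
pad: 5 x [J,-0.006,-0.036,-0.0,-0.0]  ->  [ 437.1 -201.8  119.3] -157.2
dn: 2 x [J,-0.0,-0.001,0.042,0.0]  ->  [ 436.3 -200.    35.3] -157.2
```

```bash
python3 -m pendant '[[[0,0.041,-0.002,0.011,-0.2],[0,0.041,-0.002,0.011,-0.2],[0,0.041,-0.002,0.011,-0.2],[0,0.041,-0.002,0.011,-0.2],[0,0.041,-0.002,0.011,-0.2]]]' 40
python3 -m pendant '[[[0,0.041,-0.002,0.011,-0.2],[0,0.041,-0.002,0.011,-0.2],[0,0.041,-0.002,0.011,-0.2],[0,0.041,-0.002,0.011,-0.2],[0,0,0,0,0]]]'
python3 - <<'E'
from lib import *
im=read_camera("wrist");cv2.imwrite("pics/w1.png",im);m=camera_model("wrist")
for l,z in[("bracket",.062),("form",.034)]:
  for d in regions_of(l,"wrist"):print(l,round(d["conf"],2),np.round(rect(d["mask"],z,m),1))
plan([("down",.534,-.356,.04,23)])
E
```

```text
time: 2.17
ee_pos: [0.3852, -0.429, 0.2486]
ee_rot: [3.084, 0.598, 0.0]
force: [0.1, -0.5, 0.1]
width: 1.001
finger_force: 0.0
time: 2.8
ee_pos: [0.5346, -0.3584, 0.2034]
ee_rot: [-3.077, -0.624, 0.001]
force: [-0.2, -0.7, -0.6]
width: 1.002
finger_force: 0.0
bracket 0.65 [ 538.1 -362.2   22.1   79.9   50.3]
form 0.83 [ 535.5 -362.7   22.   120.3   99.1]
form 0.52 [ 402.2 -349.2   20.5  113.2   46.6]
t 3.0 tip xyz [ 532. -360.  132.] yaw -157.2 F [-0.  -0.8  0.3] w 1.001
down: 3 x [J,0.001,-0.001,0.031,-0.1]  ->  [ 534.  -356.4   39.4] -156.9
```

View pics/w1.png

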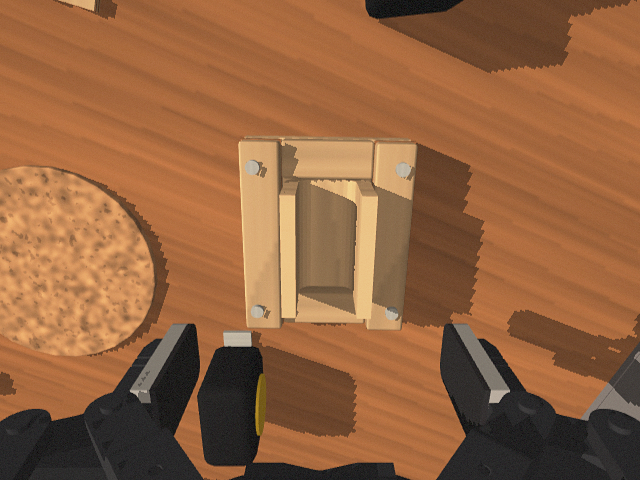

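The wrist view shows the bracket centred between the fingers (legs at x≈287 and 367). The form measures about 119 x 99 mm at (536, -362), so wrist measurements look good.

```bash

python3 -m pendant '[[[0,0.001,0.001,0.031,0],[0,0.001,0.001,0.031,0],[0,0.001,0.001,0.030,0],[0,0,0,0,0],[0.9,0,0,0,0]]]' 40
python3 -m pendant '[[[0.9,0,0,0,0],[0.9,0,0,0,0],[0.9,0,0,0,0],[0.9,0,0,0,0],[0.9,0,0,0,0]]]'
python3 -m pendant '[[[0.9,0,0,-0.02,0],[0.9,0,0,-0.02,0],[0.9,0,0,-0.02,0],[0.9,0,0,-0.02,0],[0.9,0,0,0,0]]]'
python3 - <<'E'
from lib import *
im=read_camera("wrist");cv2.imwrite("pics/w2.png",im);m=camera_model("wrist")
for d in regions_of("pad","wrist"):print(d["conf"],rect(d["mask"],.006,m))
plan([("pad",.436,-.200,.12,None),("dn",.436,-.2,.036,None)])
E
```

```text
time: 3.58
ee_pos: [0.5366, -0.3626, 0.1144]
ee_rot: [3.079, 0.618, 0.002]
force: [0.8, 0.2, -0.1]
width: 0.819
finger_force: 0.0
time: 4.2
ee_pos: [0.537, -0.3623, 0.1147]
ee_rot: [3.077, 0.619, 0.002]
force: [-2.2, -0.2, 5.8]
width: 0.575
finger_force: 42.4
time: 4.82
ee_pos: [0.5372, -0.3621, 0.1949]
ee_rot: [3.077, 0.619, 0.003]
force: [0.8, 0.3, -1.8]
width: 0.576
finger_force: 41.9
0.87 (441.5596923828125, -226.03680419921875, 9.151896476745605, 139.5895233154297, 92.96287536621094)
t 4.9 tip xyz [ 537. -362.  120.] yaw -157.2 F [-0.5  0.4 -0.9] w 0.576
pad: 5 x [J,-0.006,-0.038,0.0,0.0]  ->  [ 435.4 -198.   120.1] -157.2
dn: 2 x [J,-0.0,0.001,0.042,0.0]  ->  [ 436.2 -199.9   36.1] -157.2
```

```bash

python3 -m pendant '[[[0.9,-0.006,-0.037,0,0],[0.9,-0.006,-0.037,0,0],[0.9,-0.005,-0.037,0,0],[0.9,-0.005,-0.037,0,0],[0.9,-0.005,-0.037,0,0]]]'
python3 -m pendant '[[[0.9,0,0,0,0],[0.9,0,0,0.03,0],[0.9,0,0,0.03,0],[0.9,0,0,0.02,0],[0.9,0,0,0.003,0]]]'
python3 -m pendant '[[[0.9,0,0,0,0],[0.9,0,0,0,0],[0.2,0,0,0,0],[0.2,0,0,0,0],[0,0,0,0,0]]]'
python3 -m pendant '[[[0,0,0,0,0],[0,0,0,-0.04,0],[0,0,0,-0.04,0],[0,0,0,-0.04,0],[0,0,0,0,0]]]'
python3 - <<'E'
from lib import *
im=read_camera("wrist");cv2.imwrite("pics/w3.png",im);m=camera_model("wrist")
for d in regions_of("pad","wrist"):print(d["conf"],rect(d["mask"],.006,m))
for d in regions_of("bracket","wrist"):print(d["conf"],rect(d["mask"],.056,m))
plan([("r",.653,-.157,.14,8)])
E
```

```text
time: 5.55
ee_pos: [0.4391, -0.2003, 0.1919]
ee_rot: [-3.079, -0.619, 0.001]
force: [-0.6, -0.2, -1.0]
width: 0.576
finger_force: 42.0
time: 6.18
ee_pos: [0.44, -0.2018, 0.1087]
ee_rot: [-3.079, -0.619, 0.003]
force: [-7.8, 3.8, 21.2]
width: 0.57
finger_force: 44.9
time: 6.8
ee_pos: [0.4403, -0.2016, 0.11]
ee_rot: [3.08, 0.62, 0.0]
force: [0.1, -0.1, 0.3]
width: 0.981
finger_force: 0.0
time: 7.42
ee_pos: [0.4411, -0.2022, 0.2327]
ee_rot: [3.076, 0.619, 0.006]
force: [-0.6, -0.3, -0.5]
width: 0.998
finger_force: 0.0
0.9 (436.0934143066406, -201.12921142578125, -19.834640502929688, 136.88670349121094, 136.88121032714844)
0.67 (442.7105407714844, -200.4027099609375, 22.529382705688477, 77.4322509765625, 49.50341033935547)
0.38 (449.55938720703125, -195.7429962158203, 25.818115234375, 114.00204467773438, 113.8861083984375)
t 7.6 tip xyz [ 440. -201.  157.] yaw -157.2 F [0.  0.4 0.2] w 1.0
r: 5 x [J,0.043,0.004,0.003,3.0]  ->  [ 651.  -158.6  141.5] -172.2
```

```bash
python3 - <<'E'
from lib import *
plan([("jig",.54,.01,.2,2)])
E
```

```text
t 7.6 tip xyz [ 440. -201.  157.] yaw -157.2 F [0.  0.4 0.2] w 1.0
jig: 6 x [J,0.025,-0.03,-0.007,3.5]  ->  [541.3   8.5 198.5] -178.2
```

```bash

python3 -m pendant '[[[0,0.025,-0.03,-0.007,3.5],[0,0.025,-0.03,-0.007,3.5],[0,0.025,-0.03,-0.007,3.5],[0,0.025,-0.03,-0.007,3.5],[0,0.025,-0.03,-0.007,3.5]]]'
python3 -m pendant '[[[0,0.025,-0.03,-0.007,3.5],[0,0,0,0,0],[0,0,0,0,0],[0,0,0,0,0],[0,0,0,0,0]]]'
python3 - <<'E'
from lib import *
m=camera_model("wrist");im=read_camera("wrist");cv2.imwrite("pics/w4.png",im);
import pickle;pickle.dump(m,open("w4.pkl","wb"))
for d in regions_of("ply_a","wrist"):print(d["conf"],d["box"],np.round(rect(d["mask"],.036,m),1),np.round(rect(d["mask"],.006,m),1))
for d in regions_of("jig","wrist"):print(d["conf"],d["box"],np.round(rect(d["mask"],.012,m),1))
E
```

```text
time: 8.2
ee_pos: [0.5195, -0.0226, 0.2638]
ee_rot: [-3.138, -0.141, 0.003]
force: [0.8, -0.7, -0.1]
width: 1.002
finger_force: 0.0
time: 8.82
ee_pos: [0.5413, 0.0075, 0.2718]
ee_rot: [3.141, 0.047, -0.0]
force: [0.2, 0.6, -0.1]
width: 0.998
finger_force: 0.0
0.89 [0.0, 57.7, 68.3, 213.5] [586.8 222.9   8.4 101.2  50.3] [583.1 243.9   8.4 111.1  55.2]
0.73 [514.8, 0.0, 595.8, 137.4] [ 644.1 -145.2    6.9   86.4   47.8] [ 646.  -160.4    6.9   94.9   52.5]
0.67 [271.3, 141.0, 344.1, 285.5] [537.9  16.    1.3 110.5  50.1] [529.3  16.7   1.3 121.4  55.1]
0.66 [19.1, 244.6, 119.1, 362.7] [456.7 204.3  11.9 102.1  49.8] [440.1 223.4  11.9 112.2  54.7]
0.61 [269.1, 142.1, 333.6, 212.0] [571.5  43.4   4.2  38.    3.3] [566.2  46.7   4.2  41.8   3.7]
0.64 [205.5, 74.3, 345.7, 282.6] [556.   40.6   2.9 163.1 106.1]
```

View pics/w4.png

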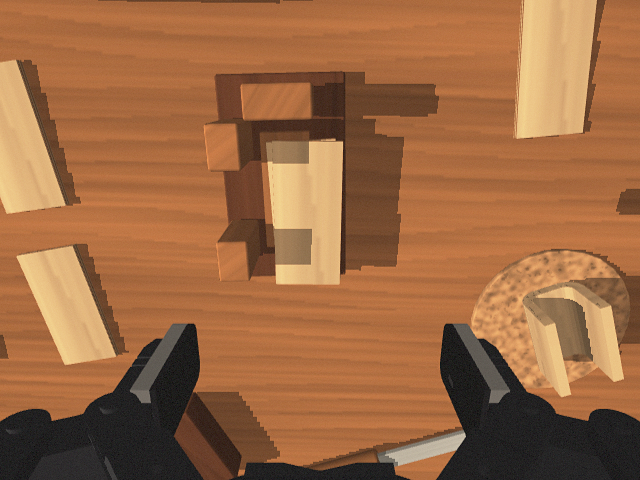

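The wrist view shows the jig almost square to the world axes. The base corners are at (216,74), (344,72) and (344,273), and the end stop top runs from (242,84) to (313,119). The blanks in the jig sit about 7 mm off to the right.

```bash
python3 - <<'E'
from lib import *
import pickle
from scipy.optimize import least_squares
m=pickle.load(open("w4.pkl","rb"))
J=[(85,50,12),(85,-45,12),(-75,-45,12),(55,22,68),(55,-22,68),(54,25,68),(24,25,68),(-24,25,68),(-54,25,68)]
P=[(216,74),(344,72),(344,273),(242,119.5),(313,119.5),(240,122),(239,170.5),(259.5,219.5),(251,279)]
J=np.array(J[:5])/1e3;P=np.array(P[:5])
f=lambda q:(proj(np.c_[q[0]+J[:,0]*np.cos(q[2])-J[:,1]*np.sin(q[2]),q[1]+J[:,0]*np.sin(q[2])+J[:,1]*np.cos(q[2]),J[:,2]],m)-P).ravel()
r=least_squares(f,[.54,.02,0]);print(r.x[:2]*1e3,np.degrees(r.x[2]),r.fun.round(1))
E
```

```text
[553.3271543   32.43780061] 2.494503996720416 [-2.5 -1.1  1.6 -1.1  0.5  2.4  0.1  0.8  0.3 -0.2]
```

```bash
cat >> lib.py <<'E'
JX,JY,JA=.5533,.0324,2.0
def jg(n,x,y,z,a=0):
    c,s=math.cos(math.radians(JA)),math.sin(math.radians(JA))
    return (n,JX+(c*x-s*y)/1e3,JY+(s*x+c*y)/1e3,z/1e3,JA+a)
E
python3 - <<'E'
from lib import *
plan([jg("over",-8,-3,100),jg("dn",-8,-3,8),jg("push",-8,17,8),jg("back",-8,0,8),jg("up",-8,0,110),jg("xover",-102,5,110),jg("dn",-102,5,20),jg("pushx",-67,5,20),jg("back",-80,5,20),jg("up",-80,5,110)],vmax=.04)
E
```

```text
t 9.0 tip xyz [541.   8. 199.] yaw -178.3 F [-0.2 -0.  -0.2] w 1.0
over: 3 x [J,0.002,-0.007,0.033,-0.1]  ->  [546.8  29.  100.4] -178.0
dn: 3 x [J,-0.0,-0.0,0.031,0.0]  ->  [546.8  29.    7.4] -178.0
push: 1 x [J,-0.001,-0.02,-0.001,0.0]  ->  [545.1  48.9   8.4] -178.0
back: 1 x [J,-0.0,0.017,0.0,0.0]  ->  [545.7  31.9   8.4] -178.0
up: 3 x [J,-0.0,-0.0,-0.034,0.0]  ->  [545.7  31.9 110.4] -178.0
xover: 3 x [J,-0.031,-0.002,0.0,0.0]  ->  [452.6  34.7 110.4] -178.0
dn: 3 x [J,-0.0,0.0,0.03,0.0]  ->  [452.6  34.7  20.4] -178.0
pushx: 1 x [J,0.034,0.001,0.0,0.0]  ->  [486.6  34.9  20.4] -178.0
back: 1 x [J,-0.013,-0.0,0.0,0.0]  ->  [473.6  34.4  20.4] -178.0
up: 3 x [J,-0.0,-0.0,-0.03,0.0]  ->  [473.6  34.4 110.4] -178.0
```

```bash

python3 -m pendant '[[[0,0.002,-0.006,0.033,0],[0,0.002,-0.006,0.033,0],[0,0.002,-0.006,0.033,0],[0,0,0,0.031,0],[0,0,0,0,0]]]'
python3 -m pendant '[[[0,0,0,0.02,0],[0,0,0,0.02,0],[0,0,0,0.02,0],[0,0,0,0,0],[0,0,0,0,0]]]'
python3 -m pendant '[[[0,0,-0.006,0,0],[0,0,-0.006,0,0],[0,0,-0.005,0,0],[0,0,-0.005,0,0],[0,0,0,0,0]]]'
python3 -m pendant '[[[0,0,0.017,0,0],[0,0,0,-0.034,0],[0,0,0,-0.034,0],[0,0,0,-0.034,0],[0,0,0,0,0]]]'
python3 -m pendant '[[[0.5,-0.031,-0.002,0,0],[0.9,-0.031,-0.002,0,0],[1,-0.031,-0.002,0,0],[1,0,0,0.03,0],[1,0,0,0,0]]]'
python3 -m pendant '[[[1,0,0,0.03,0],[1,0,0,0.03,0],[1,0,0,0,0],[1,0.010,0,0,0],[1,0.01,0,0,0]]]'
python3 -m pendant '[[[1,0.007,0,0,0],[1,0.007,0,0,0],[1,0,0,0,0],[1,-0.02,0,0,0],[1,0,0,-0.03,0]]]'
python3 -m pendant '[[[0.5,0,0,-0.05,0],[0,0,0,-0.05,0],[0,0,0,-0.05,0],[0,0.025,0,0,0],[0,0,0,0,0]]]'
python3 - <<'E'
from lib import *
m=camera_model("wrist");im=read_camera("wrist");cv2.imwrite("pics/w5.png",im);
for d in regions_of("ply_a","wrist"):print(d["conf"],d["box"],np.round(rect(d["mask"],.036,m),1),np.round(rect(d["mask"],.006,m),1))
E
```

```text
time: 9.6
ee_pos: [0.546, 0.0264, 0.1402]
ee_rot: [-3.141, -0.048, 0.006]
force: [-0.2, -0.0, 0.1]
width: 1.004
finger_force: 0.0
time: 10.22
ee_pos: [0.5478, 0.0262, 0.0833]
ee_rot: [3.141, 0.048, 0.003]
force: [0.8, -0.2, 0.7]
width: 1.003
finger_force: 0.0
time: 10.85
ee_pos: [0.5463, 0.0489, 0.0818]
ee_rot: [-3.141, -0.049, 0.0]
force: [0.1, 1.0, -0.5]
width: 0.998
finger_force: 0.0
time: 11.48
ee_pos: [0.548, 0.0302, 0.1863]
ee_rot: [3.141, 0.047, 0.007]
force: [-0.7, -0.3, -0.3]
width: 0.998
finger_force: 0.0
time: 12.1
ee_pos: [0.4524, 0.0341, 0.1522]
ee_rot: [-3.141, -0.047, 0.006]
force: [0.2, -0.4, 0.3]
width: 0.001
finger_force: 0.0
time: 12.72
ee_pos: [0.4754, 0.035, 0.0952]
ee_rot: [3.141, 0.048, 0.004]
force: [0.2, 0.7, 0.8]
width: -0.004
finger_force: 0.3
time: 13.35
ee_pos: [0.4658, 0.0352, 0.1227]
ee_rot: [-3.141, -0.048, 0.008]
force: [1.6, 0.2, -0.6]
width: -0.001
finger_force: 0.0
time: 13.98
ee_pos: [0.494, 0.0358, 0.2743]
ee_rot: [3.141, 0.048, 0.002]
force: [-1.3, 0.2, 0.0]
width: 0.995
finger_force: 0.0
0.84 [292.4, 43.3, 371.7, 209.6] [552.3  29.9   0.6 109.9  51.4] [549.8  29.1   0.6 120.7  56.4]
0.81 [560.8, 0.0, 640.0, 74.1] [ 619.2 -145.1  -83.3   48.5   45.3] [ 623.2 -162.9  -83.3   53.2   49.7]
0.78 [2.0, 248.1, 21.3, 316.1] [426.4 278.  -11.8  62.3  15.8] [411.7 301.4 -11.8  68.3  17.3]
0.68 [42.2, 188.7, 145.4, 317.4] [452.  207.3  12.2 100.7  48.6] [439.8 223.8  12.2 110.5  53.4]
0.59 [0.0, 0.0, 96.1, 154.6] [581.1 226.3   9.4  97.7  48.6] [581.5 244.7   9.4 107.2  53.3]
0.41 [293.0, 54.0, 295.1, 67.9] [598.3  55.7   0.6   8.    0.7] [6.004e+02 5.750e+01 6.000e-01 8.800e+00 7.000e-01]
```

View pics/w5.png

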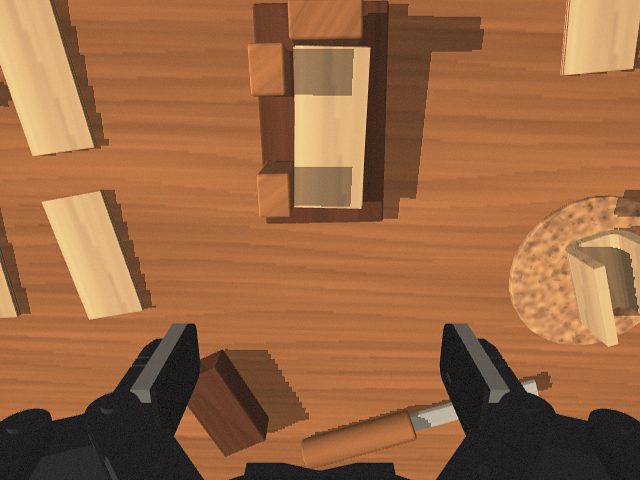

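The wrist view shows the two jig blanks pushed up to both stops (blank box 292-372 x 43-210). Next I'll pick up the near-left blank.

```bash
sed -i 's/^JX.*/JX,JY,JA=.5530,.0310,1.5/' lib.py; python3 - <<'E'
from lib import *
plan([("over",.4395,.2245,.06,12.3),("dn",.4395,.2245,.002,12.3),("up",.4395,.2245,.13,12.3),jg("jig",-4,-4,130),jg("dn",-4,-4,41)],vmax=.045)
E
```

```text
t 14.1 tip xyz [492.  36. 201.] yaw -178.2 F [ 1.1 -1.  -0.4] w 0.999
over: 6 x [J,-0.005,-0.032,0.023,-1.8]  ->  [441.7 223.2  62.8] -167.4
dn: 2 x [J,-0.001,-0.001,0.03,0.1]  ->  [439.3 224.7   2.8] -167.6
up: 3 x [J,0.0,0.0,-0.042,0.0]  ->  [439.3 224.7 128.8] -167.6
jig: 6 x [J,0.014,0.035,-0.0,1.8]  ->  [551.1  28.4 128.8] -178.4
dn: 2 x [J,-0.001,0.001,0.044,0.0]  ->  [549.2  26.4  40.8] -178.4
```

```bash

python3 -m pendant '[[[0.2,-0.005,-0.032,0.023,-1.8],[0.2,-0.005,-0.032,0.023,-1.8],[0.2,-0.005,-0.032,0.023,-1.8],[0.2,-0.005,-0.032,0.023,-1.8],[0.2,-0.005,-0.032,0.023,-1.8]]]' 30
python3 -m pendant '[[[0.2,-0.005,-0.032,0.023,-1.8],[0.2,-0.001,-0.001,0.03,0],[0.2,-0.001,-0.001,0.02,0],[0.2,0,0,0.01,0],[0.2,0,0,0,0]]]' 30
python3 -m pendant '[[[0.9,0,0,0,0],[0.9,0,0,0,0],[0.9,0,0,0,0],[0.9,0,0,0,0],[0.9,0,0,0,0]]]' 30
```

```text
time: 14.7
ee_pos: [0.4539, 0.1817, 0.1579]
ee_rot: [-3.116, -0.322, 0.003]
force: [0.6, -0.6, 0.5]
width: 0.803
finger_force: 0.0
time: 15.32
ee_pos: [0.4434, 0.2026, 0.0759]
ee_rot: [-3.101, -0.388, 0.005]
force: [-0.5, 0.5, 0.3]
width: 0.8
finger_force: 0.0
time: 15.95
ee_pos: [0.4456, 0.2034, 0.0788]
ee_rot: [-3.099, -0.388, -0.006]
force: [-1.0, 0.4, 19.9]
width: 0.101
finger_force: 9.9
```

```bash

python3 -m pendant '[[[0.2,0,0,-0.005,0],[0,0,0,-0.04,0],[0,0,0,-0.04,0],[0,0,0,-0.04,0],[0,0,0,0,0]]]' 30
python3 - <<'E'
from lib import *
m=camera_model("wrist");im=read_camera("wrist");cv2.imwrite("pics/w6.png",im);
for d in regions_of("ply_a","wrist"):print(d["conf"],d["box"],np.round(rect(d["mask"],.006,m),1))
s=sense();print(s["joints"],s["ee_pos"],yaw(Ro.from_rotvec(s["ee_rot"]).as_matrix()))
E
```

```text
time: 16.58
ee_pos: [0.4455, 0.2009, 0.2044]
ee_rot: [-3.1, -0.388, -0.006]
force: [0.6, 0.3, 0.0]
width: 0.999
finger_force: 0.0
0.81 [605.0, 91.2, 640.0, 170.2] [551.7  41.1   1.3  46.6   4.8]
0.8 [254.9, 0.1, 349.6, 89.1] [550.8 240.9 -79.4  50.6  46.8]
0.75 [612.2, 106.0, 640.0, 235.3] [543.1  36.   27.5  41.7  16.1]
0.75 [254.0, 139.6, 334.3, 301.6] [441.5 221.5  12.6 110.5  50.3]
0.62 [87.4, 105.7, 170.9, 279.8] [434.  330.4   4.5 110.7  52.4]
[ 0.24389482  0.20656259 -0.31916357  1.0441694   0.01709643  3.13650079] [0.44426245 0.20061649 0.20142443] -165.7331893821331
```

View pics/w6.png

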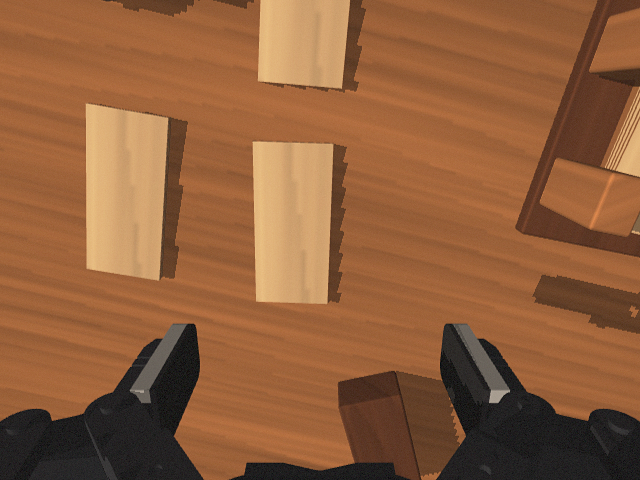

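The near-left blank is at about (294, 220) in the picture and hardly moved. Joint 6 had reached its limit at 3.14, so I'll turn the wrist back half a turn.

```bash

for i in 1 ; do python3 -m pendant '[[[0.2,0,0,0,-10.5],[0.2,0,0,0,-10.5],[0.2,0,0,0,-10.5],[0.2,0,0,0,-10.5],[0.2,0,0,0,-10.5]]]' 30 >/dev/null; python3 -m pendant '[[[0.2,0,0,0,-10.5],[0.2,0,0,0,-10.5],[0.2,0,0,0,-10.5],[0.2,0,0,0,-10.5],[0.2,0,0,0,-10.5]]]' >/dev/null;  python3 -m pendant '[[[0.2,0,0,0,-10.5],[0.2,0,0,0,-10.5],[0.2,0,0,0,-10.5],[0.2,0,0,0,-10.5],[0.2,0,0,0,-10.5]]]' >/dev/null; python3 -m pendant '[[[0.2,0,0,0,-10.5],[0.2,0,0,0,-10.5],[0.2,0,0,0,0],[0.2,0,0,0,0],[0.2,0,0,0,0]]]';done
sed -i 's/yy+180))  #/yy+180))  # tool frame,/' lib.py
python3 - <<'E'
from lib import *
print(sense()["joints"][5])
plan([("over",.441,.222,.06,12.5),("dn",.441,.222,.000,12.5),("up",.441,.222,.13,12.5),jg("jig",-4,-4,130),jg("dn",-4,-4,40)],vmax=.04)
E
```

```text
time: 19.18
ee_pos: [0.4443, 0.2007, 0.201]
ee_rot: [0.345, -3.12, -0.027]
force: [1.3, 0.3, 0.0]
width: 0.798
finger_force: 0.0
0.023444313367590234
t 19.2 tip xyz [444. 202. 128.] yaw 12.6 F [1.3 0.3 0. ] w 0.798
over: 2 x [J,-0.001,0.011,0.034,0.1]  ->  [441.4 222.6  60.4] 12.4
dn: 2 x [J,0.0,-0.0,0.03,-0.0]  ->  [4.414e+02 2.226e+02 4.000e-01] 12.4
up: 4 x [J,0.0,-0.0,-0.032,-0.0]  ->  [441.4 222.6 128.4] 12.4
jig: 6 x [J,-0.013,-0.035,-0.0,1.8]  ->  [547.5  25.6 128.4] 1.6
dn: 3 x [J,-0.001,0.0,0.029,0.0]  ->  [550.5  25.7  41.4] 1.6
```

```bash

python3 -m pendant '[[[0.2,-0.001,0.011,0.034,0],[0.2,-0.001,0.010,0.034,0],[0.2,0,0,0.03,0],[0.2,0,0,0.03,0],[0.2,0,0,0,0]]]' 30
python3 -m pendant '[[[0.2,0,0,0.001,0],[0.9,0,0,0,0],[0.9,0,0,0,0],[0.9,0,0,0,0],[0.9,0,0,0,0]]]' 40
python3 - <<'E'
from lib import *
plan([("up",.441,.222,.13,12.5),jg("jig",-4,-4,130),jg("dn",-4,-4,38)],vmax=.04)
E
```

```text
time: 19.8
ee_pos: [0.44, 0.2235, 0.0721]
ee_rot: [0.347, -3.116, -0.026]
force: [0.2, -0.1, 0.5]
width: 0.802
finger_force: 0.0
time: 20.42
ee_pos: [0.4418, 0.2238, 0.0742]
ee_rot: [-0.349, 3.122, 0.027]
force: [-0.5, -1.8, 9.3]
width: 0.557
finger_force: 39.7
t 20.4 tip xyz [442. 225.   2.] yaw 12.8 F [-0.5 -1.8  9.3] w 0.557
up: 4 x [J,0.0,-0.0,-0.032,0.1]  ->  [441.8 223.8 129.6] 12.4
jig: 6 x [J,-0.013,-0.035,-0.0,1.8]  ->  [547.6  26.7 129.6] 1.6
dn: 3 x [J,-0.001,0.0,0.031,0.0]  ->  [550.6  26.8  36.6] 1.6
```

```bash
python3 - <<'E'
s=open("lib.py").read()
s=s.replace("p=p+np.array([0,0,-tip])","p=p+R[:,2]*tip;R0,y0=R,y")
i=s.index("        f=lambda yy");j=s.index("        A=sum")
s=s[:i]+"        T=lambda yy:Ro.from_euler('z',yy-y0,degrees=True).as_matrix()@R0\n"+s[j:]
open("lib.py","w").write(s)
E
python3 -m pendant '[[[0.9,0,0,-0.01,0],[0.9,0,0,-0.03,0],[0.9,0,0,-0.04,0],[0.9,0,0,-0.04,0],[0.9,0,0,0,0]]]'
python3 - <<'E'
from lib import *
plan([jg("jig",-4,-4,130),jg("dn",-4,-4,38)],vmax=.04)
m=camera_model("wrist");read_camera("wrist")
for d in regions_of("ply_a","wrist"):print(d["conf"],d["box"],np.round(rect(d["mask"],.12,m),1))
E
```

```text
time: 21.05
ee_pos: [0.4429, 0.2221, 0.1963]
ee_rot: [-0.349, 3.118, 0.029]
force: [0.6, -0.0, 0.2]
width: 0.549
finger_force: 41.2
t 21.1 tip xyz [443. 223. 124.] yaw 12.8 F [ 0.6 -0.   0.2] w 0.549
jig: 6 x [J,-0.013,-0.035,-0.002,1.9]  ->  [549.4  26.6 132.5] 1.4
dn: 3 x [J,0.0,-0.0,0.032,-0.0]  ->  [549.9  28.3  36.5] 1.4
0.93 [0.0, 266.8, 21.7, 407.8] [495.5 107.4  -1.   27.4   8.1]
0.92 [0.7, 262.6, 28.8, 387.3] [ 4.878e+02  1.127e+02 -2.000e-01  1.680e+01  2.300e+00]
0.82 [244.5, 178.4, 395.7, 446.0] [445.8 223.7  12.6 118.3  53.3]
0.71 [555.5, 389.4, 638.6, 452.1] [468.2 352.8 -63.1  34.2  32.1]
0.64 [426.2, 160.8, 545.1, 326.6] [401.3 273.7   4.7  62.   29.3]
0.56 [270.0, 444.8, 336.6, 469.6] [510.3 231.1 -76.9  28.6  11.8]
```

```bash

python3 -m pendant '[[[0.9,-0.013,-0.035,-0.002,1.9],[0.9,-0.013,-0.035,-0.002,1.9],[0.9,-0.013,-0.035,-0.002,1.9],[0.9,-0.013,-0.035,-0.002,1.9],[0.9,-0.013,-0.035,-0.002,1.9]]]'
python3 -m pendant '[[[0.9,-0.013,-0.035,-0.002,1.9],[0.9,0,0,0.03,0],[0.9,0,0,0.03,0],[0.9,0,0,0,0],[0.9,0,0,0,0]]]'
python3 - <<'E'
from lib import *
plan([jg("dn",-5,-4,39)],vmax=.04)
E
```

```text
time: 21.78
ee_pos: [0.533, 0.058, 0.1982]
ee_rot: [0.088, -3.134, -0.027]
force: [1.6, -0.5, -0.3]
width: 0.548
finger_force: 41.2
time: 22.4
ee_pos: [0.5479, 0.026, 0.1413]
ee_rot: [0.038, -3.137, -0.026]
force: [-0.9, 0.2, 0.1]
width: 0.551
finger_force: 41.3
t 22.4 tip xyz [548.  27.  69.] yaw 1.4 F [-0.9  0.2  0.1] w 0.551
dn: 1 x [J,-0.001,-0.001,0.03,-0.1]  ->  [548.5  26.7  38.7] 1.5
```

```bash

python3 -m pendant '[[[0.9,0,0,0.02,0],[0.9,0,0,0.01,0],[0.9,0,0,0,0],[0.2,0,0,0,0],[0.2,0,0,0,0]]]'
python3 -m pendant '[[[0.2,0,0,0,0],[0.2,0,0,-0.04,0],[0.2,0,0,-0.04,0],[0.2,0,0,-0.03,0],[0.2,0,0,0,0]]]'
python3 - <<'E'
from lib import *
plan([("over",.5825,.247,.13,8.8),("dn",.5825,.247,.0,8.8)],vmax=.04)
m=camera_model("wrist");im=read_camera("wrist");cv2.imwrite("pics/w7.png",im)
for d in regions_of("ply_a","wrist"):print(d["conf"],d["box"],np.round(rect(d["mask"],.042,m),1),np.round(rect(d["mask"],.006,m),1))
E
```

```text
time: 23.02
ee_pos: [0.5479, 0.0264, 0.1115]
ee_rot: [0.038, -3.138, -0.026]
force: [0.4, 0.0, 1.2]
width: 0.798
finger_force: 0.0
time: 23.65
ee_pos: [0.549, 0.0244, 0.2233]
ee_rot: [-0.038, 3.141, 0.025]
force: [-0.0, -0.1, -0.7]
width: 0.807
finger_force: 0.0
t 23.6 tip xyz [549.  26. 151.] yaw 1.4 F [-0.  -0.1 -0.7] w 0.807
over: 6 x [J,-0.008,0.036,0.004,-1.2]  ->  [580.4 244.8 130.2] 8.6
dn: 4 x [J,-0.001,-0.0,0.033,-0.1]  ->  [584.1 247.6  -1.7] 9.0
0.88 [285.4, 149.4, 371.9, 315.8] [524.4  52.6   0.6  55.4   3.3] [532.9  57.1   0.6  63.4   3.8]
0.8 [570.2, 192.7, 637.6, 338.5] [567.6 215.   10.   98.3  44.9] [582.4 242.9  10.  112.4  51.4]
0.67 [1.6, 0.0, 66.9, 147.3] [ 461.6 -131.5  -12.2   82.6   34.2] [ 461.1 -153.3  -12.2   94.5   39.2]
0.66 [20.7, 272.4, 126.3, 402.6] [ 628.7 -136.7    6.7   97.8   47. ] [ 652.2 -159.3    6.7  111.9   53.7]
0.61 [277.2, 139.4, 364.8, 306.5] [545.9  27.1   1.8 110.4  50.7] [557.6  28.    1.8 126.3  58. ]
```

```bash

python3 -m pendant '[[[0.2,-0.008,0.036,0.006,-1.2],[0.2,-0.008,0.036,0.006,-1.2],[0.2,-0.008,0.036,0.006,-1.2],[0.2,-0.008,0.036,0.006,-1.2],[0.2,-0.008,0.036,0.006,-1.2]]]'
python3 -m pendant '[[[0.2,-0.008,0.034,0.006,-1.2],[0.2,-0.002,0,0.03,0],[0.2,-0.002,0,0.02,0],[0.2,0,0,0,0],[0.2,0,0,0,0]]]'
python3 - <<'E'
from lib import *
plan([("dn",.5825,.245,-.001,9.4)],vmax=.04)
m=camera_model("wrist");im=read_camera("wrist")
for d in regions_of("ply_a","wrist")[:3]:print(d["conf"],d["box"],np.round(rect(d["mask"],.006,m),1))
E
```

```text
time: 24.38
ee_pos: [0.5756, 0.2083, 0.192]
ee_rot: [0.203, -3.13, -0.026]
force: [1.6, -0.4, 0.0]
width: 0.798
finger_force: 0.0
time: 25.0
ee_pos: [0.5834, 0.2433, 0.1384]
ee_rot: [0.234, -3.13, -0.026]
force: [-0.1, 1.3, 1.3]
width: 0.803
finger_force: 0.0
t 25.0 tip xyz [583. 245.  66.] yaw 8.6 F [-0.1  1.3  1.3] w 0.803
dn: 2 x [J,0.0,-0.0,0.033,-0.4]  ->  [ 5.828e+02  2.456e+02 -1.000e-01] 9.4
0.97 [262.3, 154.4, 372.0, 361.4] [582.3 246.2   9.7 110.7  50.9]
0.56 [491.5, 0.0, 629.9, 105.2] [467.5 332.6 -84.9  52.6  43.5]
```

```bash

python3 -m pendant '[[[0.2,0,0,0.033,-0.5],[0.2,0,0,0.034,-0.5],[0.2,0,0,0,0],[0.9,0,0,0,0],[0.9,0,0,0,0]]]' 40
python3 -m pendant '[[[0.9,0,0,0,0],[0.9,0,0,0,0],[0.9,0,0,-0.01,0],[0.9,0,0,-0.04,0],[0.9,0,0,-0.04,0]]]'
python3 -m pendant '[[[0.9,0,0,-0.04,0],[0.9,0,0,0,0],[0.9,0,0,0,0],[0.9,0,0,0,0],[0.9,0,0,0,0]]]'
python3 - <<'E'
from lib import *
plan([jg("jig",-5,-4,130),jg("dn",-5,-4,70),jg("dn",-5,-4,44)],vmax=.04)
m=camera_model("wrist");im=read_camera("wrist")
for d in regions_of("ply_a","wrist")[:2]:print(d["conf"],d["box"],np.round(rect(d["mask"],.134,m),1))
E
```

```text
time: 25.72
ee_pos: [0.584, 0.2447, 0.0735]
ee_rot: [-0.262, 3.13, 0.027]
force: [0.1, -0.5, 5.4]
width: 0.56
finger_force: 41.4
time: 26.35
ee_pos: [0.5834, 0.243, 0.1632]
ee_rot: [0.262, -3.128, -0.027]
force: [-0.0, 0.5, 0.8]
width: 0.56
finger_force: 41.4
time: 26.98
ee_pos: [0.5833, 0.2423, 0.2004]
ee_rot: [0.262, -3.126, -0.026]
force: [-0.4, 0.4, -0.0]
width: 0.557
finger_force: 41.4
t 27.0 tip xyz [583. 244. 128.] yaw 9.6 F [-0.4  0.4 -0. ] w 0.557
jig: 6 x [J,0.01,-0.035,-0.001,1.3]  ->  [546.5  28.3 130.5] 1.8
dn: 2 x [J,-0.001,-0.001,0.03,0.1]  ->  [548.3  27.4  70.4] 1.6
dn: 1 x [J,0.0,-0.001,0.026,0.1]  ->  [548.3  26.8  44.4] 1.5
0.87 [600.4, 212.1, 638.5, 289.2] [534.4 340.5  23.3  27.5  11.7]
0.82 [454.9, 1.8, 562.6, 107.4] [479.9 281.1   4.8  29.6  26.8]
```

```bash

python3 -m pendant '[[[0.9,0.01,-0.035,-0.001,1.3],[0.9,0.01,-0.035,-0.001,1.3],[0.9,0.01,-0.035,-0.001,1.3],[0.9,0.01,-0.035,-0.001,1.3],[0.9,0.01,-0.035,-0.001,1.3]]]'
python3 -m pendant '[[[0.9,0.009,-0.035,-0.001,1.4],[0.9,0,0,0.03,0],[0.9,0,0,0.03,0],[0.9,0,0,0,0],[0.9,0,0,0,0]]]'
python3 - <<'E'
from lib import *
plan([jg("dn",-5,-4,44)],vmax=.04)
E
```

```text
time: 27.7
ee_pos: [0.555, 0.0615, 0.2033]
ee_rot: [0.083, -3.137, -0.026]
force: [0.0, 0.5, -0.9]
width: 0.56
finger_force: 41.4
time: 28.32
ee_pos: [0.5484, 0.0283, 0.1448]
ee_rot: [0.046, -3.138, -0.026]
force: [-0.1, -0.2, -0.1]
width: 0.558
finger_force: 41.4
t 28.3 tip xyz [548.  29.  72.] yaw 1.7 F [-0.1 -0.2 -0.1] w 0.558
dn: 1 x [J,0.0,-0.003,0.028,0.2]  ->  [548.1  26.9  44.2] 1.5
```

```bash

python3 -m pendant '[[[0.9,0,-0.002,0.02,0],[0.9,0,0,0.008,0],[0.9,0,0,0,0],[0.2,0,0,0,0],[0.2,0,0,0,0]]]'
python3 -m pendant '[[[0.2,0,0,0,0],[0.2,0,0,-0.04,0],[0.2,0,0,-0.04,0],[0.2,0,0,-0.02,0],[0.2,0,0,0,0]]]'
python3 - <<'E'
from lib import *
plan([("over",.4345,.3315,.08,5)],vmax=.04)
m=camera_model("wrist");im=read_camera("wrist");cv2.imwrite("pics/w8.png",im)
for d in regions_of("ply_a","wrist"):print(d["conf"],d["box"],np.round(rect(d["mask"],.048,m),1))
E
```

```text
time: 28.95
ee_pos: [0.5481, 0.0267, 0.1165]
ee_rot: [0.046, -3.138, -0.026]
force: [0.3, -0.4, 0.7]
width: 0.801
finger_force: 0.0
time: 29.58
ee_pos: [0.5489, 0.025, 0.2174]
ee_rot: [0.046, -3.141, -0.026]
force: [-0.1, 0.2, -0.5]
width: 0.797
finger_force: 0.0
t 29.6 tip xyz [549.  26. 145.] yaw 1.7 F [-0.1  0.2 -0.5] w 0.797
over: 9 x [J,0.011,0.034,0.008,-0.4]  ->  [432.4 327.1  77.9] 5.3
0.85 [12.2, 275.9, 120.1, 402.0] [ 622.5 -132.4    6.8   92.8   46.5]
0.75 [275.7, 140.2, 349.6, 141.8] [491.5   8.2 -88.4  11.    1.1]
0.69 [268.7, 142.1, 366.7, 320.5] [546.5  27.4   1.8 111.   50.9]
0.59 [252.3, 114.8, 414.8, 377.5] [559.8  38.4   3.1 168.2  91.3]
0.47 [359.8, 153.4, 370.6, 250.7] [550.6  53.2   3.5   2.6   1.2]
```

```bash

python3 -m pendant '[[[0.2,0.011,0.034,0.004,-0.4],[0.2,0.011,0.034,0.004,-0.4],[0.2,0.011,0.034,0.004,-0.4],[0.2,0.011,0.034,0.004,-0.4],[0.2,0.011,0.034,0.004,-0.4]]]'
python3 -m pendant '[[[0.2,0.011,0.034,0.012,-0.4],[0.2,0.011,0.034,0.012,-0.4],[0.2,0.011,0.034,0.012,-0.4],[0.2,0.011,0.034,0.012,-0.4],[0.2,0,0,0,0]]]'
python3 - <<'E'
from lib import *
plan([("dn",.4345,.3315,-.001,5)],vmax=.04)
m=camera_model("wrist");im=read_camera("wrist")
for d in regions_of("ply_a","wrist")[:3]:print(d["conf"],d["box"],np.round(rect(d["mask"],.006,m),1))
E
```

```text
time: 30.3
ee_pos: [0.4849, 0.1937, 0.1974]
ee_rot: [0.101, -3.134, -0.026]
force: [-0.2, -0.4, -0.4]
width: 0.797
finger_force: 0.0
time: 30.92
ee_pos: [0.4299, 0.3271, 0.1512]
ee_rot: [0.149, -3.131, -0.024]
force: [-0.2, 0.4, 0.0]
width: 0.798
finger_force: 0.0
t 30.9 tip xyz [429. 328.  79.] yaw 5.4 F [-0.2  0.4  0. ] w 0.798
dn: 2 x [J,-0.003,0.001,0.04,0.2]  ->  [434.5 332.   -1.4] 5.0
0.7 [275.3, 162.3, 376.6, 353.5] [432.9 331.1   4.5 110.5  50.3]
0.64 [493.1, 384.3, 638.9, 479.8] [517.  531.2  51.1  61.5  26.1]
```

```bash

python3 -m pendant '[[[0.2,-0.002,0.001,0.04,0.3],[0.2,-0.002,0.001,0.04,0.3],[0.2,0,0,0,0],[0.9,0,0,0,0],[0.9,0,0,0,0]]]' 40
python3 -m pendant '[[[0.9,0,0,0,0],[0.9,0,0,0,0],[0.9,0,0,-0.01,0],[0.9,0,0,-0.04,0],[0.9,0,0,-0.04,0]]]'
python3 -m pendant '[[[0.9,0,0,-0.04,0],[0.9,0,0,0,0],[0.9,0,0,0,0],[0.9,0,0,0,0],[0.9,0,0,0,0]]]'
python3 - <<'E'
from lib import *
plan([jg("jig",-5,-4,130),jg("dn",-5,-4,70),jg("dn",-5,-4,50)],vmax=.04)
E
```

```text
time: 31.65
ee_pos: [0.4366, 0.3291, 0.0769]
ee_rot: [-0.127, 3.138, 0.027]
force: [-12.5, 15.3, 32.5]
width: 0.434
finger_force: 15.8
time: 32.28
ee_pos: [0.4357, 0.328, 0.166]
ee_rot: [0.128, -3.137, -0.027]
force: [1.0, -0.1, -0.4]
width: 0.099
finger_force: 0.0
time: 32.9
ee_pos: [0.4355, 0.3273, 0.2026]
ee_rot: [0.128, -3.134, -0.025]
force: [-0.4, -0.2, -0.9]
width: 0.097
finger_force: 0.0
t 32.9 tip xyz [435. 328. 130.] yaw 4.7 F [-0.4 -0.2 -0.9] w 0.097
jig: 9 x [J,-0.011,-0.034,-0.001,0.4]  ->  [550.4  28.1 133.6] 1.1
dn: 2 x [J,0.001,-0.001,0.032,-0.2]  ->  [548.1  27.1  69.6] 1.5
dn: 1 x [J,-0.0,-0.001,0.02,-0.0]  ->  [548.1  26.5  49.6] 1.5
```

```bash

python3 -m pendant '[[[0.2,0,0,0.02,0],[0.2,0,0,0.02,0],[0.2,0,0,0,0],[0.2,0,0,0,0],[0.2,0,0,0,0]]]'
python3 - <<'E'
from lib import *
m=camera_model("wrist");im=read_camera("wrist");cv2.imwrite("pics/w9.png",im)
for d in regions_of("ply_a","wrist")[:3]:print(d["conf"],d["box"],np.round(rect(d["mask"],.006,m),1))
plan([("dn",.4345,.3315,-.001,5)],vmax=.04)
E
```

```text
time: 33.52
ee_pos: [0.4359, 0.3283, 0.1641]
ee_rot: [0.128, -3.137, -0.027]
force: [0.3, -0.2, -0.7]
width: 0.8
finger_force: 0.0
0.81 [511.5, 361.6, 633.4, 427.6] [534.7 507.2 -63.1  72.3  55.9]
0.61 [300.6, 147.3, 396.6, 332.1] [432.3 346.8   6.  110.6  51. ]
t 33.6 tip xyz [436. 329.  91.] yaw 4.7 F [-0.2 -0.4  0. ] w 0.798
dn: 3 x [J,0.0,0.0,0.031,-0.1]  ->  [435.3 331.   -1.6] 5.0
```

View pics/w9.png

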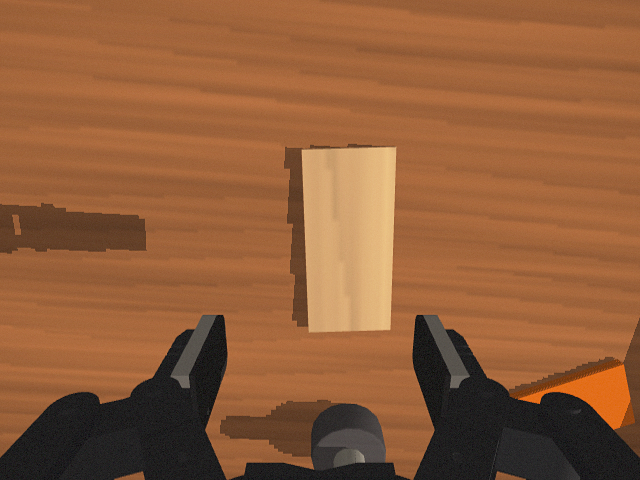

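The blank was pushed about 16 mm to the left, to (432, 347), when the fingers slipped over it. I'll regrip it there and let the arm settle before closing.

```bash

python3 -m pendant '[[[0.2,0.002,0.017,0.03,-0.6],[0.2,0.001,0,0.03,-0.6],[0.2,0,0,0.03,0],[0.2,0,0,0,0],[0.2,0,0,0,0]]]' 40
python3 - <<'E'
from lib import *
plan([("dn",.433,.347,-.001,6)],vmax=.04)
E
```

```text
time: 34.25
ee_pos: [0.4313, 0.3465, 0.0748]
ee_rot: [0.161, -3.135, -0.027]
force: [1.2, 0.2, 0.7]
width: 0.802
finger_force: 0.0
t 34.2 tip xyz [431. 348.   2.] yaw 5.9 F [1.2 0.2 0.7] w 0.802
dn: 1 x [J,-0.002,-0.001,0.003,-0.1]  ->  [433.2 347.   -0.8] 6.0
```

```bash

python3 -m pendant '[[[0.2,-0.001,-0.001,0.003,0],[0.2,0,0,0,0],[0.9,0,0,0,0],[0.9,0,0,0,0],[0.9,0,0,0,0]]]' 40
python3 -m pendant '[[[0.9,0,0,0,0],[0.9,0,0,0,0],[0.9,0,0,-0.01,0],[0.9,0,0,-0.04,0],[0.9,0,0,-0.04,0]]]'
python3 -m pendant '[[[0.9,0,0,-0.04,0],[0.9,0,0,0,0],[0.9,0,0,0,0],[0.9,0,0,0,0],[0.9,0,0,0,0]]]'
python3 - <<'E'
from lib import *
plan([jg("jig",-5,-4,130),jg("dn",-5,-4,70),jg("dn",-5,-4,50)],vmax=.04)
E
```

```text
time: 34.88
ee_pos: [0.4321, 0.3454, 0.0714]
ee_rot: [0.161, -3.135, -0.027]
force: [-0.6, -1.2, 6.5]
width: 0.569
finger_force: 40.6
time: 35.5
ee_pos: [0.4321, 0.3438, 0.1621]
ee_rot: [0.161, -3.134, -0.026]
force: [0.6, -0.6, 0.4]
width: 0.566
finger_force: 41.5
time: 36.12
ee_pos: [0.4322, 0.3431, 0.1998]
ee_rot: [0.161, -3.133, -0.025]
force: [-0.7, -0.2, -0.2]
width: 0.566
finger_force: 41.5
t 36.1 tip xyz [432. 344. 127.] yaw 5.9 F [-0.7 -0.2 -0.2] w 0.566
jig: 9 x [J,-0.011,-0.036,-0.001,0.5]  ->  [552.4  27.7 130.5] 1.4
dn: 2 x [J,0.002,-0.001,0.03,-0.1]  ->  [548.2  26.5  70.5] 1.6
dn: 1 x [J,0.0,-0.0,0.021,0.1]  ->  [548.1  26.9  49.5] 1.5
```

```bash

python3 -m pendant '[[[0.9,-0.011,-0.036,-0.001,0.5],[0.9,-0.011,-0.036,-0.001,0.5],[0.9,-0.011,-0.036,-0.001,0.5],[0.9,-0.011,-0.036,-0.001,0.5],[0.9,-0.011,-0.036,-0.001,0.5]]]'
python3 -m pendant '[[[0.9,-0.011,-0.036,-0.001,0.5],[0.9,-0.011,-0.036,-0.001,0.5],[0.9,-0.01,-0.036,-0.001,0.5],[0.9,-0.01,-0.036,-0.001,0.5],[0.9,0,0,0.02,0]]]'
python3 -m pendant '[[[0.9,0,0,0.03,0],[0.9,0,0,0,0],[0.9,0,0,0,0],[0.9,0,0,0,0],[0.9,0,0,0,0]]]'
python3 - <<'E'
from lib import *
plan([jg("dn",-5,-4,48)],vmax=.04)
E
```

```text
time: 36.75
ee_pos: [0.5028, 0.1674, 0.202]
ee_rot: [0.092, -3.136, -0.026]
force: [0.1, 1.0, -0.4]
width: 0.565
finger_force: 41.5
time: 37.38
ee_pos: [0.5524, 0.0245, 0.1841]
ee_rot: [0.033, -3.14, -0.025]
force: [0.1, 0.1, -1.3]
width: 0.563
finger_force: 41.5
time: 38.0
ee_pos: [0.5512, 0.0275, 0.1548]
ee_rot: [0.038, -3.139, -0.026]
force: [-0.5, -0.8, -0.1]
width: 0.565
finger_force: 41.5
t 38.0 tip xyz [551.  29.  82.] yaw 1.4 F [-0.5 -0.8 -0.1] w 0.565
dn: 1 x [J,0.003,-0.002,0.034,-0.1]  ->  [548.   27.2  48.2] 1.5
```

```bash

python3 -m pendant '[[[0.9,0.003,-0.002,0.02,0],[0.9,0,0,0.014,0],[0.9,0,0,0,0],[0.2,0,0,0,0],[0.2,0,0,0,0]]]'
python3 -m pendant '[[[0.2,0,0,0,0],[0.2,0,0,-0.04,0],[0.2,0,0,-0.04,0],[0.2,0,0,-0.02,0],[0.2,0,0,0,0]]]'
python3 - <<'E'
from lib import *
plan([("over",.653,-.158,.08,8)],vmax=.04)
m=camera_model("wrist");im=read_camera("wrist");cv2.imwrite("pics/w10.png",im)
for d in regions_of("ply_a","wrist"):print(d["conf"],d["box"],np.round(rect(d["mask"],.054,m),1))
E
```

```text
time: 38.62
ee_pos: [0.5481, 0.0259, 0.1204]
ee_rot: [0.038, -3.138, -0.026]
force: [0.3, -0.6, -0.3]
width: 0.796
finger_force: 0.0
time: 39.25
ee_pos: [0.5488, 0.0242, 0.2214]
ee_rot: [0.038, -3.141, -0.026]
force: [0.5, 0.3, 0.1]
width: 0.803
finger_force: 0.0
t 39.2 tip xyz [549.  25. 149.] yaw 1.4 F [0.5 0.3 0.1] w 0.803
over: 6 x [J,-0.015,-0.032,0.011,-1.1]  ->  [ 652.2 -158.5   79.7] 8.0
0.83 [276.6, 146.1, 367.4, 324.7] [547.8  26.7   1.7 110.9  50.9]
0.81 [276.1, 138.8, 365.5, 143.6] [490.2  25.8 -88.7  46.9   2.1]
0.69 [274.1, 142.6, 362.9, 148.2] [492.   14.6 -88.7  24.5   2.1]
0.63 [17.6, 274.8, 126.5, 403.6] [ 619.7 -129.     7.    92.4   45.4]
0.46 [362.7, 152.0, 370.6, 220.1] [502.2  51.1   3.5  13.3   2.2]
```

View pics/w10.png

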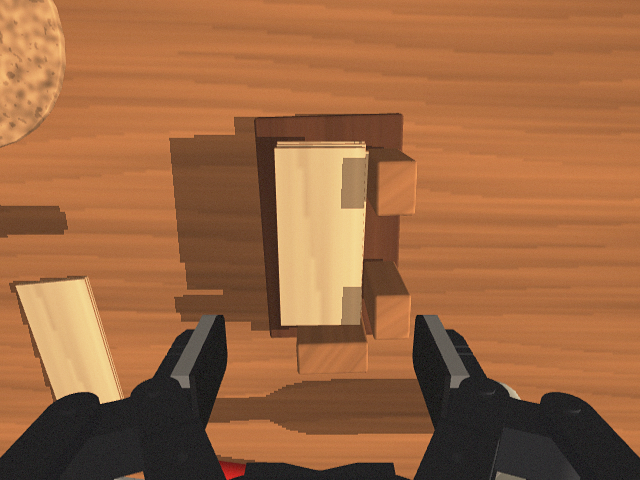

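The stack is neat, with five blanks spanning px 276-367 x 142-325. The last loose blank is at lower left.

```bash

python3 -m pendant '[[[0.2,-0.015,-0.032,0.005,-1.1],[0.2,-0.015,-0.032,0.005,-1.1],[0.2,-0.015,-0.032,0.005,-1.1],[0.2,-0.015,-0.032,0.01,-1.1],[0.2,-0.015,-0.032,0.02,-1.1]]]'
python3 -m pendant '[[[0.2,-0.015,-0.032,0.02,-1.1],[0.2,0,0,0,0],[0.2,0,0,0,0],[0.2,0,0,0,0],[0.2,0,0,0,0]]]'
python3 - <<'E'
from lib import *
m=camera_model("wrist");im=read_camera("wrist")
for d in regions_of("ply_a","wrist")[:3]:print(d["conf"],d["box"],np.round(rect(d["mask"],.006,m),1))
plan([("dn",.653,-.158,-.001,8)],vmax=.04)
E
```

```text
time: 39.98
ee_pos: [0.6332, -0.131, 0.1706]
ee_rot: [0.189, -3.132, -0.027]
force: [0.2, -0.3, 0.4]
width: 0.799
finger_force: 0.0
time: 40.6
ee_pos: [0.6514, -0.1588, 0.1522]
ee_rot: [0.22, -3.132, -0.026]
force: [0.0, 0.0, -0.1]
width: 0.799
finger_force: 0.0
0.55 [264.7, 155.1, 365.6, 346.4] [ 653.3 -160.9    6.9  110.7   50.6]
0.53 [581.9, 86.3, 640.0, 278.5] [597.4 -11.4  21.9 104.2  30.5]
t 40.7 tip xyz [ 651. -158.   79.] yaw 8.0 F [-0.4 -0.7  0.4] w 0.798
dn: 3 x [J,-0.001,-0.001,0.027,0.0]  ->  [ 654.3 -159.1   -1.6] 8.0
```

```bash

python3 -m pendant '[[[0.2,-0.001,-0.004,0.03,0.4],[0.2,-0.001,0,0.03,0.4],[0.2,0,0,0.02,0],[0.2,0,0,0,0],[0.2,0,0,0,0]]]'
python3 -m pendant '[[[0.9,0,0,0,0],[0.9,0,0,0,0],[0.9,0,0,0,0],[0.9,0,0,0,0],[0.9,0,0,0,0]]]' 40
python3 -m pendant '[[[0.9,0,0,-0.01,0],[0.9,0,0,-0.04,0],[0.9,0,0,-0.04,0],[0.9,0,0,-0.04,0],[0.9,0,0,0,0]]]'
python3 - <<'E'
from lib import *
plan([jg("jig",-5,-4,130),jg("dn",-5,-4,75),jg("dn",-5,-4,55)],vmax=.04)
E
```

```text
time: 41.32
ee_pos: [0.6541, -0.162, 0.0724]
ee_rot: [0.197, -3.134, -0.026]
force: [0.3, 0.6, 0.1]
width: 0.799
finger_force: 0.0
time: 41.95
ee_pos: [0.6542, -0.1622, 0.0731]
ee_rot: [0.196, -3.135, -0.025]
force: [-1.3, 0.6, 6.5]
width: 0.563
finger_force: 40.4
time: 42.58
ee_pos: [0.6553, -0.1645, 0.206]
ee_rot: [-0.196, 3.132, 0.022]
force: [0.4, -0.5, -0.5]
width: 0.564
finger_force: 41.4
t 42.6 tip xyz [ 655. -163.  133.] yaw 7.2 F [ 0.4 -0.5 -0.5] w 0.564
jig: 6 x [J,0.015,0.033,0.001,0.9]  ->  [548.9  26.  129.7] 1.8
dn: 2 x [J,0.0,0.0,0.027,0.1]  ->  [549.1  26.8  75.7] 1.6
dn: 1 x [J,0.001,-0.0,0.021,0.1]  ->  [548.2  27.1  54.7] 1.5
```

```bash

python3 -m pendant '[[[0.9,0.015,0.033,0.001,0.9],[0.9,0.015,0.033,0.001,0.9],[0.9,0.015,0.033,0.001,0.9],[0.9,0.015,0.033,0.001,0.9],[0.9,0.015,0.033,0.001,0.9]]]'
python3 -m pendant '[[[0.9,0.015,0.033,0.001,0.9],[0.9,0,0,0.025,0.2],[0.9,0,0,0.025,0],[0.9,0,0,0,0],[0.9,0,0,0,0]]]'
python3 - <<'E'
from lib import *
plan([jg("dn",-5,-4,55)],vmax=.04)
E
```

```text
time: 43.2
ee_pos: [0.5631, -0.0058, 0.199]
ee_rot: [0.072, -3.136, -0.027]
force: [0.8, 0.3, -1.0]
width: 0.559
finger_force: 41.4
time: 43.82
ee_pos: [0.5476, 0.0262, 0.1495]
ee_rot: [0.043, -3.138, -0.026]
force: [0.1, -0.4, 0.4]
width: 0.562
finger_force: 41.4
t 43.8 tip xyz [547.  27.  77.] yaw 1.6 F [ 0.1 -0.4  0.4] w 0.562
dn: 1 x [J,-0.001,-0.001,0.022,0.1]  ->  [548.3  26.8  54.9] 1.5
```

```bash

python3 -m pendant '[[[0.9,0,0,0.012,0],[0.9,0,0,0.01,0],[0.9,0,0,0,0],[0.2,0,0,0,0],[0.2,0,0,0,0]]]'
python3 -m pendant '[[[0.2,0,0,0,0],[0.1,0,0,-0.03,0],[0,0,0,-0.04,0],[0,0,0,-0.04,0],[0,0,0,0,0]]]'
python3 - <<'E'
from lib import *
m=camera_model("wrist");im=read_camera("wrist");cv2.imwrite("pics/w11.png",im)
for d in regions_of("ply_a","wrist"):print(d["conf"],d["box"],np.round(rect(d["mask"],.060,m),1))
plan([jg("o",0,6,80),jg("dn",0,6,8),jg("push",0,17,8)],vmax=.04)
E
```

```text
time: 44.45
ee_pos: [0.5473, 0.0266, 0.1271]
ee_rot: [0.043, -3.138, -0.026]
force: [0.4, -0.4, -0.5]
width: 0.797
finger_force: 0.0
time: 45.08
ee_pos: [0.5488, 0.0247, 0.24]
ee_rot: [-0.043, 3.139, 0.025]
force: [-0.3, -0.2, -0.2]
width: 0.997
finger_force: 0.0
0.56 [279.4, 140.1, 367.3, 312.7] [546.8  27.5   1.4 110.8  50.7]
0.47 [283.0, 133.6, 343.9, 136.2] [489.6  21.4 -88.5  36.    1.7]
t 45.2 tip xyz [547.  26. 164.] yaw 1.6 F [ 0.6 -0.1 -0.8] w 1.0
o: 3 x [J,-0.002,0.003,0.028,0.0]  ->  [552.9  36.6  80.4] 1.6
dn: 2 x [J,-0.0,-0.0,0.036,0.0]  ->  [552.6  37.8   8.5] 1.6
push: 1 x [J,-0.0,0.01,0.001,0.1]  ->  [552.3  47.8   7.6] 1.5
```

View pics/w11.png

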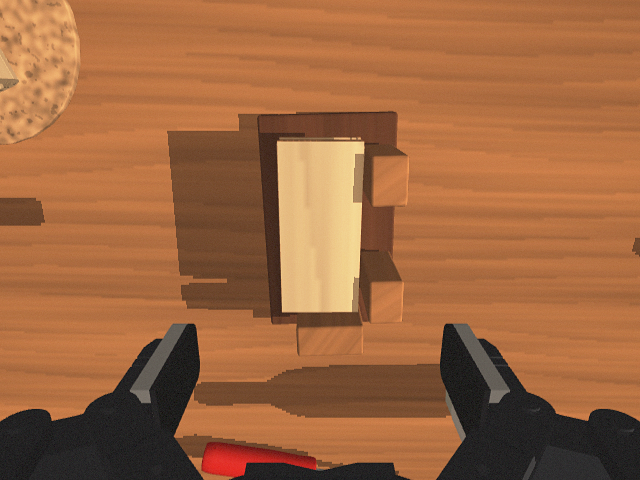

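All six blanks are stacked (px 279-367 x 138-313), with small gaps to the side and end stops. Now I'll tap them.

```bash

python3 -m pendant '[[[0,-0.002,0.003,0.028,0],[0,-0.002,0.003,0.028,0],[0,-0.002,0.003,0.028,0],[0,0,0,0.036,0],[0,0,0,0,0]]]'
python3 -m pendant '[[[0,0,0,0.036,0],[0,0,0,0,0],[0,0,0.003,0,0],[0,0,0.003,0,0],[0,0,0.002,0,0]]]'
python3 -m pendant '[[[0,0,0.001,0,0],[0,0,0.001,0,0],[0,0,0.001,0,0],[0,0,0,0,0],[0,0,0,0,0]]]'
python3 - <<'E'
from lib import *
plan([jg("push",0,17.5,8)],vmax=.04)
E
```

```text
time: 45.8
ee_pos: [0.5509, 0.0362, 0.1139]
ee_rot: [0.043, -3.131, -0.027]
force: [-0.1, -0.0, 0.8]
width: 1.002
finger_force: 0.0
time: 46.42
ee_pos: [0.553, 0.0448, 0.0822]
ee_rot: [0.043, -3.139, -0.026]
force: [0.1, -0.5, 0.0]
width: 1.003
finger_force: 0.3
time: 47.05
ee_pos: [0.5526, 0.0475, 0.0812]
ee_rot: [0.043, -3.138, -0.026]
force: [0.2, -2.0, 0.3]
width: 0.999
finger_force: 0.9
t 47.0 tip xyz [552.  49.   9.] yaw 1.6 F [ 0.2 -2.   0.3] w 0.999
push: 1 x [J,-0.0,-0.0,0.001,0.1]  ->  [552.3  48.8   7.7] 1.5
```

Force is starting to build on the side stops, so I'll push another 1-2 mm.

```bash

python3 -m pendant '[[[0,0,0.001,0,0],[0,0,0,0,0],[0,0,0,0,0],[0,0,0,0,0],[0,0,0,0,0]]]'
python3 -m pendant '[[[0,0,0.001,0,0],[0,0,0,0,0],[0,0,0,0,0],[0,0,0,0,0],[0,0,0,0,0]]]'
python3 -m pendant '[[[0,0,0.001,0,0],[0,0,0,0,0],[0,0,0,0,0],[0,0,0,0,0],[0,0,0,0,0]]]'
```

```text
time: 47.68
ee_pos: [0.5526, 0.0486, 0.0813]
ee_rot: [0.043, -3.138, -0.026]
force: [0.5, -2.3, 0.5]
width: 1.0
finger_force: 1.3
time: 48.3
ee_pos: [0.5525, 0.0494, 0.0813]
ee_rot: [0.043, -3.138, -0.026]
force: [1.2, -4.1, 0.5]
width: 0.999
finger_force: 2.4
time: 48.92
ee_pos: [0.5525, 0.0498, 0.0812]
ee_rot: [0.042, -3.137, -0.023]
force: [1.4, -9.3, -1.1]
width: 1.003
finger_force: 4.6
```

```bash

python3 -m pendant '[[[0,0,-0.009,0,0],[0,0,-0.008,0,0],[0,0,0,-0.04,0],[0,0,0,-0.04,0],[0,0,0,-0.02,0]]]'
python3 - <<'E'
from lib import *
plan([jg("o",-86,0,110),jg("dn",-86,0,20),jg("push",-68,0,20)],vmax=.04)
E
```

```text
time: 49.55
ee_pos: [0.5536, 0.0317, 0.1831]
ee_rot: [0.043, -3.14, -0.027]
force: [-0.6, 0.4, -0.8]
width: 0.998
finger_force: 0.0
t 49.5 tip xyz [554.  33. 110.] yaw 1.6 F [-0.6  0.4 -0.8] w 0.998
o: 3 x [J,0.029,-0.001,0.0,0.0]  ->  [466.6  27.6 110.5] 1.6
dn: 3 x [J,-0.0,-0.0,0.03,0.0]  ->  [466.5  29.1  20.6] 1.6
push: 1 x [J,-0.019,-0.0,0.001,0.1]  ->  [485.4  29.7  19.5] 1.5
```

```bash

python3 -m pendant '[[[0.5,0.029,-0.001,0,0],[0.9,0.029,-0.001,0,0],[1,0.029,-0.001,0,0],[1,0,0,0,0],[1,0,0,0,0]]]'
python3 -m pendant '[[[1,0,0,0.03,0],[1,0,0,0.03,0],[1,0,0,0.03,0],[1,0,0,0,0],[1,-0.005,0,0,0]]]'
python3 -m pendant '[[[1,-0.004,0,0,0],[1,-0.003,0,0,0],[1,-0.002,0,0,0],[1,-0.002,0,0,0],[1,0,0,0,0]]]'
python3 -m pendant '[[[1,-0.002,0,0,0],[1,-0.001,0,0,0],[1,0,0,0,0],[1,0,0,0,0],[1,0,0,0,0]]]'
```

```text
time: 50.18
ee_pos: [0.467, 0.0264, 0.1815]
ee_rot: [0.043, -3.138, -0.027]
force: [0.1, -0.1, 0.4]
width: -0.001
finger_force: 0.0
time: 50.8
ee_pos: [0.4719, 0.0281, 0.0919]
ee_rot: [0.043, -3.138, -0.026]
force: [0.8, -0.6, 0.6]
width: -0.003
finger_force: 0.0
time: 51.42
ee_pos: [0.4822, 0.0285, 0.0913]
ee_rot: [0.043, -3.138, -0.026]
force: [-0.1, 0.4, 0.6]
width: 0.002
finger_force: 0.0
time: 52.05
ee_pos: [0.4851, 0.0286, 0.0912]
ee_rot: [0.043, -3.138, -0.026]
force: [0.2, 0.3, 2.0]
width: -0.003
finger_force: 0.3
```

```bash

python3 -m pendant '[[[1,-0.001,0,0,0],[1,-0.001,0,0,0],[1,0,0,0,0],[1,0,0,0,0],[1,0,0,0,0]]]'
python3 -m pendant '[[[1,-0.001,0,0,0],[1,0,0,0,0],[1,0,0,0,0],[1,0,0,0,0],[1,0,0,0,0]]]'
python3 -m pendant '[[[1,-0.001,0,0,0],[1,0,0,0,0],[1,0,0,0,0],[1,0,0,0,0],[1,0,0,0,0]]]'
```

```text
time: 52.68
ee_pos: [0.4856, 0.0286, 0.091]
ee_rot: [0.043, -3.135, -0.026]
force: [-8.1, -0.5, 7.2]
width: -0.001
finger_force: 2.9
time: 53.3
ee_pos: [0.4858, 0.0287, 0.0909]
ee_rot: [0.043, -3.133, -0.026]
force: [-11.6, -1.7, 8.9]
width: 0.002
finger_force: 4.1
time: 53.92
ee_pos: [0.4859, 0.0287, 0.0908]
ee_rot: [0.043, -3.131, -0.026]
force: [-16.3, -1.7, 13.3]
width: 0.001
finger_force: 5.2
```

Firm contact at the end stop. I'll back off and tap the side once more.

```bash

python3 -m pendant '[[[1,0.01,0,0,0],[1,0.01,0,0,0],[1,0,0,-0.04,0],[0.8,0,0,-0.05,0],[0.4,0,0,-0.03,0]]]'
python3 -m pendant '[[[0,0,0,-0.02,0],[0,0,0,0,0],[0,0,0,0,0],[0,0,0,0,0],[0,0,0,0,0]]]'
python3 - <<'E'
from lib import *
m=camera_model("wrist");im=read_camera("wrist");cv2.imwrite("pics/w12.png",im)
for d in regions_of("ply_a","wrist"):print(d["conf"],d["box"],np.round(rect(d["mask"],.060,m),1))
cv2.imwrite("pics/w12c.png",cv2.resize(im[60:460,180:480],None,fx=1.5,fy=1.5,interpolation=cv2.INTER_CUBIC))
plan([jg("o",0,8,90),jg("dn",0,8,8),jg("push",0,17,8)],vmax=.04)
E
```

```text
time: 54.55
ee_pos: [0.4698, 0.026, 0.2135]
ee_rot: [0.043, -3.14, -0.026]
force: [0.7, -0.9, -1.0]
width: 0.4
finger_force: 0.0
time: 55.18
ee_pos: [0.4694, 0.0258, 0.2305]
ee_rot: [0.043, -3.136, -0.027]
force: [-0.4, -0.5, 0.1]
width: 0.997
finger_force: 0.0
0.86 [283.9, 278.6, 362.2, 428.4] [551.1  31.3   2.1 112.1  50.2]
0.84 [278.5, 272.2, 358.8, 280.1] [491.   28.4 -87.5  47.9   4.8]
0.79 [280.2, 267.2, 356.0, 273.5] [487.6  28.6 -87.6  44.6   3.4]
0.64 [285.2, 265.9, 358.2, 271.7] [484.7  40.4 -88.8  19.5   1.3]
0.56 [283.1, 279.9, 362.9, 286.1] [493.3  29.1 -88.9  48.    3.4]
0.54 [284.5, 266.8, 354.0, 268.6] [483.8  23.4 -88.8  12.1   1.3]
t 55.3 tip xyz [469.  27. 158.] yaw 1.6 F [-0.5 -0.1  0.3] w 0.999
o: 3 x [J,-0.028,0.003,0.023,0.0]  ->  [552.6  39.5  89. ] 1.6
dn: 3 x [J,-0.0,-0.001,0.027,0.0]  ->  [552.3  37.8   8. ] 1.6
push: 1 x [J,-0.001,0.01,0.0,0.1]  ->  [553.   47.9   8.1] 1.5
```

View pics/w12c.png

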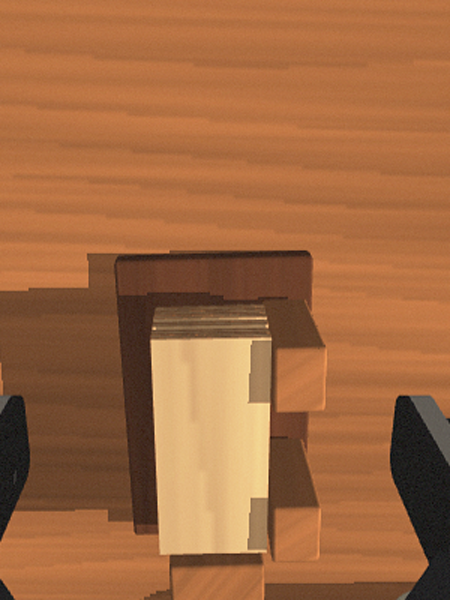

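The blanks look flush with both stops. One light confirming tap on the side.

```bash

python3 -m pendant '[[[0,-0.028,0.003,0.023,0],[0,-0.028,0.003,0.023,0],[0,-0.028,0.003,0.023,0],[0,0,0,0.027,0],[0,0,0,0,0]]]'
python3 -m pendant '[[[0,0,0,0.027,0],[0,0,0,0.027,0],[0,0,0,0,0],[0,0,0.005,0,0],[0,0,0.003,0,0]]]'
python3 -m pendant '[[[0,0,0.002,0,0],[0,0,0.001,0,0],[0,0,0,0,0],[0,0,0,0,0],[0,0,0,0,0]]]'
python3 -m pendant '[[[0,0,0.001,0,0],[0,0,0.001,0,0],[0,0,0,0,0],[0,0,0,0,0],[0,0,0,0,0]]]'
```

```text
time: 55.9
ee_pos: [0.552, 0.0388, 0.1331]
ee_rot: [0.043, -3.133, -0.027]
force: [-0.8, -0.0, -0.5]
width: 0.997
finger_force: 0.0
time: 56.52
ee_pos: [0.5532, 0.0479, 0.0827]
ee_rot: [0.043, -3.14, -0.026]
force: [-0.4, -0.8, 0.1]
width: 0.997
finger_force: 0.0
time: 57.15
ee_pos: [0.5531, 0.0497, 0.0822]
ee_rot: [0.042, -3.139, -0.023]
force: [-0.1, -5.7, 4.1]
width: 1.004
finger_force: 3.0
time: 57.78
ee_pos: [0.5532, 0.0501, 0.0821]
ee_rot: [0.04, -3.139, -0.017]
force: [0.2, -16.1, 2.7]
width: 1.001
finger_force: 8.1
```

```bash

python3 -m pendant '[[[0,0,-0.009,0,0],[0,0,-0.009,0,0],[0,0,0,-0.04,0],[0,0,0,-0.05,0],[0,0,0,-0.04,0]]]'
python3 - <<'E'
from lib import *
m=camera_model("top");im=read_camera("top");cv2.imwrite("pics/t2.png",im)
for l,z in[("weight",.02),("bracket",.056),("pad",.006)]:
    for d in regions_of(l,"top")[:2]:print(l,round(d["conf"],2),np.round(rect(d["mask"],z,m),1),[int(v) for v in d["box"]])
plan([("w",.567,.355,.15,8)],vmax=.04)
cv2.imwrite('pics/t2c.png',cv2.resize(im[90:380,60:580],None,fx=1.53,fy=1.53,interpolation=cv2.INTER_CUBIC))
E
```

```text
time: 58.4
ee_pos: [0.5534, 0.0322, 0.2129]
ee_rot: [0.043, -3.138, -0.027]
force: [1.1, 0.1, 0.0]
width: 1.002
finger_force: 0.0
weight 0.69 [568.6 359.1  90.   48.8  46.5] [166, 243, 190, 268]
weight 0.24 [ 435.7 -197.4   -1.   135.9  134.7] [399, 286, 464, 348]
bracket 0.69 [ 439.1 -198.8   22.3   71.6   55.8] [419, 294, 453, 334]
pad 0.94 [ 435.9 -199.6   -1.   137.2  136.1] [400, 287, 465, 348]
t 58.6 tip xyz [553.  34. 139.] yaw 1.6 F [ 0.2 -0.1  0.1] w 1.001
w: 9 x [J,-0.004,0.036,-0.001,-0.7]  ->  [564.5 359.  153.3] 7.9
```

View pics/t2c.png

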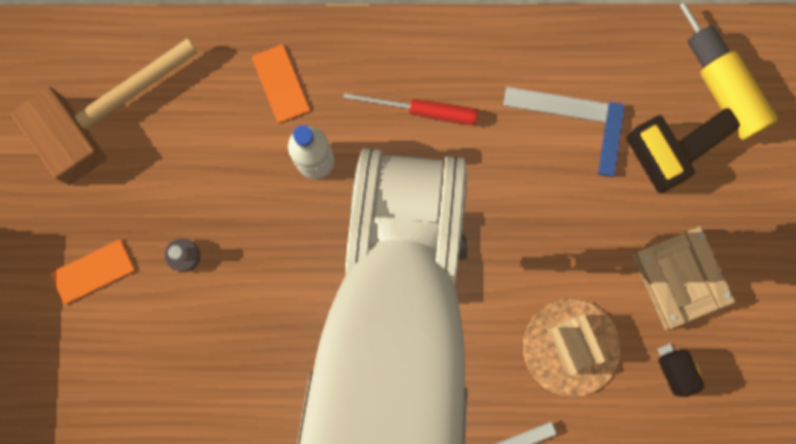

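The bracket stands on the pad, the weight is unmoved at (182,255) in the crop, and the bystanders are untouched.

```bash

python3 -m pendant '[[[0,-0.004,0.036,-0.001,-0.7],[0,-0.004,0.036,-0.001,-0.7],[0,-0.004,0.036,-0.001,-0.7],[0,-0.004,0.036,-0.001,-0.7],[0,-0.004,0.036,-0.001,-0.7]]]'
python3 -m pendant '[[[0.3,-0.004,0.036,-0.001,-0.7],[0.3,-0.004,0.036,-0.001,-0.7],[0.3,-0.004,0.036,-0.001,-0.7],[0.3,-0.004,0.034,-0.001,-0.7],[0.3,0,0,0,0]]]'
python3 - <<'E'
from lib import *
m=camera_model("wrist");im=read_camera("wrist");cv2.imwrite("pics/w13.png",im)
for d in regions_of("weight","wrist"):print(d["conf"],d["box"],np.round(rect(d["mask"],.024,m),1))
plan([("w",.568,.358,.1,8)],vmax=.04)
E
```

```text
time: 59.22
ee_pos: [0.5635, 0.2141, 0.2172]
ee_rot: [0.139, -3.132, -0.026]
force: [0.5, -0.5, -0.1]
width: 1.0
finger_force: 0.0
time: 59.85
ee_pos: [0.5641, 0.3577, 0.2231]
ee_rot: [0.22, -3.128, -0.026]
force: [-0.3, -0.2, 0.5]
width: 0.699
finger_force: 0.0
0.91 [284.6, 195.7, 351.1, 267.0] [566.  359.2   7.8  50.7  46.7]
t 60.0 tip xyz [564. 357. 151.] yaw 7.9 F [1.2 0.9 0.2] w 0.699
w: 2 x [J,-0.002,-0.0,0.026,-0.0]  ->  [567.6 358.1  99.1] 7.9
```

View pics/w13.png

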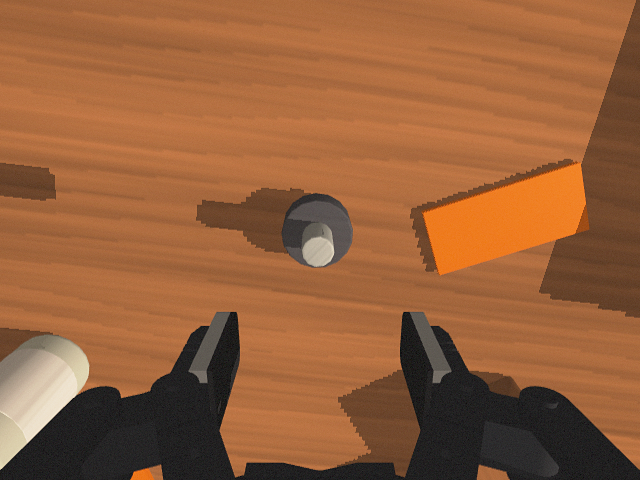

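```bash
python3 - <<'E'
from lib import *
m=camera_model("wrist")
print(ray((318,249),.056,m),ray((318,230),.024,m))
k=(ray((318,249),.056,m)+ray((318,230),.024,m))/2
plan([("w",k[0],k[1],.09,8),("d",k[0],k[1],.032,8)],vmax=.04)
E
```

```text
[0.56719413 0.3573358  0.056     ] [0.56546207 0.35752045 0.024     ]
t 60.0 tip xyz [564. 357. 151.] yaw 7.9 F [1.2 0.9 0.2] w 0.699
w: 2 x [J,-0.001,-0.0,0.031,-0.0]  ->  [565.6 358.   89.1] 7.9
d: 2 x [J,-0.0,-0.001,0.029,-0.0]  ->  [565.5 356.9  31.1] 7.9
```

```bash

python3 -m pendant '[[[0.3,-0.001,0,0.03,0],[0.3,-0.001,-0.001,0.03,0],[0.3,0,0,0.03,0],[0.3,0,0,0.028,0],[0.3,0,0,0,0]]]' 60
python3 -m pendant '[[[0.3,0,0,0,0],[1,0,0,0,0],[1,0,0,0,0],[1,0,0,0,0],[1,0,0,0,0]]]' 60
python3 -m pendant '[[[1,0,0,0,0],[1,0,0,0,0],[1,0,0,-0.02,0],[1,0,0,-0.03,0],[1,0,0,-0.04,0]]]'
python3 -m pendant '[[[1,0,0,-0.04,0],[1,0,0,0,0],[1,0,0,0,0],[1,0,0,0,0],[1,0,0,0,0]]]'
python3 - <<'E'
from lib import *
plan([("j",.5515,.031,.16,1.5),("d",.5515,.031,.1,1.5)],vmax=.036)
E
```

```text
time: 60.58
ee_pos: [0.5656, 0.3554, 0.1049]
ee_rot: [0.213, -3.127, -0.024]
force: [0.6, 0.1, 0.2]
width: 0.701
finger_force: 0.0
time: 61.2
ee_pos: [0.5668, 0.3575, 0.1084]
ee_rot: [0.216, -3.133, -0.028]
force: [-1.2, 1.4, 5.8]
width: 0.208
finger_force: 58.5
time: 61.82
ee_pos: [0.5661, 0.3553, 0.1965]
ee_rot: [0.215, -3.128, -0.024]
force: [0.3, 0.0, -4.3]
width: 0.203
finger_force: 59.2
time: 62.45
ee_pos: [0.5668, 0.3548, 0.2358]
ee_rot: [0.215, -3.129, -0.025]
force: [0.1, -0.6, -4.4]
width: 0.21
finger_force: 59.3
t 62.5 tip xyz [566. 356. 163.] yaw 7.9 F [ 0.1 -0.6 -4.4] w 0.21
j: 10 x [J,0.004,-0.032,-0.0,0.6]  ->  [555.3  33.9 158.2] 1.9
d: 2 x [J,0.002,-0.002,0.029,0.2]  ->  [551.2  30.7 100.1] 1.5
```

```bash

python3 -m pendant '[[[1,0.004,-0.032,0,0.6],[1,0.004,-0.032,0,0.6],[1,0.004,-0.032,0,0.6],[1,0.004,-0.032,0,0.6],[1,0.004,-0.032,0,0.6]]]'
python3 -m pendant '[[[1,0.004,-0.032,0,0.6],[1,0.004,-0.032,0,0.6],[1,0.004,-0.032,0,0.6],[1,0.004,-0.032,0,0.6],[1,0.004,-0.032,0,0.6]]]'
python3 -m pendant '[[[1,0.003,-0.002,0,0.4],[1,0,0,0.02,0],[1,0,0,0.02,0],[1,0,0,0,0],[1,0,0,0,0]]]'
python3 - <<'E'
from lib import *
plan([("d",.5515,.031,.098,1.5)],vmax=.036)
m=camera_model("wrist");im=read_camera("wrist");cv2.imwrite("pics/w14.png",im)
for d in regions_of("weight","wrist"):print(d["conf"],d["box"])
E
```

```text
time: 63.08
ee_pos: [0.5656, 0.1927, 0.2341]
ee_rot: [0.133, -3.135, -0.026]
force: [0.9, -0.6, -5.2]
width: 0.205
finger_force: 59.4
time: 63.7
ee_pos: [0.5558, 0.0318, 0.2316]
ee_rot: [0.051, -3.137, -0.026]
force: [0.3, -0.4, -4.8]
width: 0.21
finger_force: 59.4
time: 64.32
ee_pos: [0.5532, 0.0318, 0.1926]
ee_rot: [0.041, -3.138, -0.026]
force: [0.3, -0.4, -4.0]
width: 0.21
finger_force: 59.5
t 64.3 tip xyz [553.  33. 120.] yaw 1.5 F [ 0.3 -0.4 -4. ] w 0.21
d: 1 x [J,0.001,-0.002,0.022,-0.0]  ->  [551.9  31.3  98. ] 1.5
0.6 [265.3, 248.3, 375.4, 384.8]
```

View pics/w14.png

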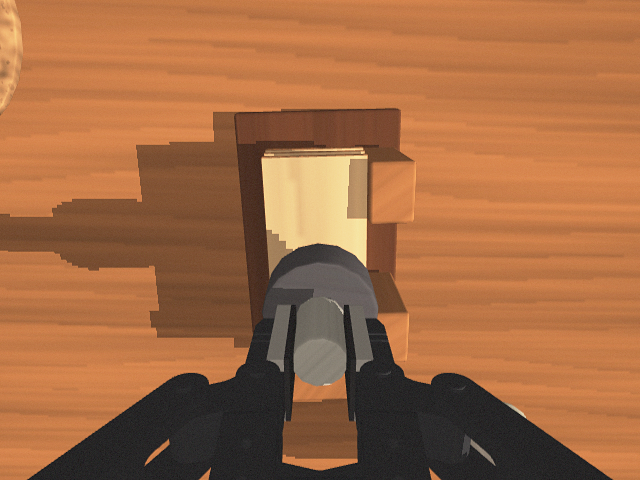

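The weight hangs upright over the middle of the flush stack. Lowering it now.

```bash

python3 -m pendant '[[[1,0.001,-0.003,0.012,0],[1,0,0,0.007,0],[1,0,0,0,0],[1,0,0,0.002,0],[1,0,0,0,0]]]'
python3 -m pendant '[[[1,0,0,0.001,0],[1,0,0,0.001,0],[1,0,0,0,0],[1,0,0,0,0],[1,0,0,0,0]]]'
```

```text
time: 65.05
ee_pos: [0.552, 0.0288, 0.171]
ee_rot: [0.04, -3.138, -0.026]
force: [-0.5, 0.4, -4.4]
width: 0.209
finger_force: 59.6
time: 65.68
ee_pos: [0.552, 0.0288, 0.169]
ee_rot: [0.04, -3.138, -0.026]
force: [0.8, 0.1, -4.2]
width: 0.206
finger_force: 59.6
```

```bash

python3 -m pendant '[[[1,0,0,0.001,0],[1,0,0,0,0],[1,0,0,0,0],[1,0,0,0,0],[1,0,0,0,0]]]'
python3 -m pendant '[[[1,0,0,0.001,0],[1,0,0,0,0],[1,0,0,0,0],[1,0,0,0,0],[1,0,0,0,0]]]'
```

```text
time: 66.3
ee_pos: [0.5521, 0.0287, 0.1683]
ee_rot: [0.04, -3.138, -0.026]
force: [-0.9, 0.0, 4.9]
width: 0.21
finger_force: 60.6
time: 66.92
ee_pos: [0.5521, 0.0288, 0.1681]
ee_rot: [0.04, -3.139, -0.026]
force: [-3.9, -1.0, 13.2]
width: 0.206
finger_force: 61.7
```

```bash

python3 -m pendant '[[[1,0,0,-0.001,0],[1,0,0,0,0],[0.6,0,0,0,0],[0.6,0,0,0,0],[0.6,0,0,0,0]]]'
python3 -m pendant '[[[0.6,0,0,-0.02,0],[0.6,0,0,-0.03,0],[0.5,0,0,-0.04,0],[0.3,0,0,-0.04,0],[0.3,0,0,0,0]]]'
python3 -m pendant '[[[0.3,0.04,0,0,0],[0.3,0.04,0,0,0],[0,0.04,0,0,0],[0,0,0,0,0],[0,0,0,0,0]]]'
python3 - <<'E'
from lib import *
m=camera_model("wrist");im=read_camera("wrist");cv2.imwrite("pics/w15.png",im)
for d in regions_of("ply_a","wrist"):print(d["conf"],d["box"],np.round(rect(d["mask"],.060,m),1))
for l,z in[("weight",.084)]:
    for d in regions_of(l,"wrist"):print(l,d["conf"],d["box"],np.round(rect(d["mask"],z,m),1))
t=camera_model("top");read_camera("top")
for l,z in[("weight",.084),("bracket",.056)]:
    for d in regions_of(l,"top")[:2]:print(l,round(d["conf"],2),np.round(rect(d["mask"],z,t),1))
E
```

```text
time: 67.55
ee_pos: [0.5519, 0.0288, 0.1677]
ee_rot: [0.04, -3.137, -0.027]
force: [0.5, 0.7, -0.1]
width: 0.401
finger_force: 0.0
time: 68.18
ee_pos: [0.5533, 0.0266, 0.3008]
ee_rot: [-0.04, 3.14, 0.025]
force: [0.1, -0.5, -0.6]
width: 0.701
finger_force: 0.0
time: 68.8
ee_pos: [0.4329, 0.0235, 0.2981]
ee_rot: [0.04, -3.138, -0.026]
force: [0.0, 0.0, 0.1]
width: 0.998
finger_force: 0.0
0.74 [290.3, 286.8, 353.9, 403.1] [528.8  30.6   3.9  70.2  50.3]
0.67 [290.5, 277.9, 348.6, 280.7] [487.4  29.1 -89.   44.9   4.3]
0.61 [287.4, 276.7, 348.0, 285.5] [490.8  25.7 -87.4  39.5   3.6]
0.6 [323.1, 276.9, 324.5, 277.3] [482.6  32.1 -89.    2.4   0. ]
0.59 [293.5, 285.6, 351.5, 289.9] [492.8  42.4 -89.   20.6   3.5]
weight 0.76 [290.5, 329.6, 351.8, 406.7] [5.536e+02 3.050e+01 2.000e-01 7.390e+01 4.640e+01]
weight 0.32 [291.4, 276.3, 302.7, 278.9] [474.9  11.7 -89.    5.1   1.6]
weight 0.67 [553.5  31.9 -45.   47.6  46.1]
bracket 0.93 [ 439.9 -198.4   23.2   70.2   56.3]
```

View pics/w15.png

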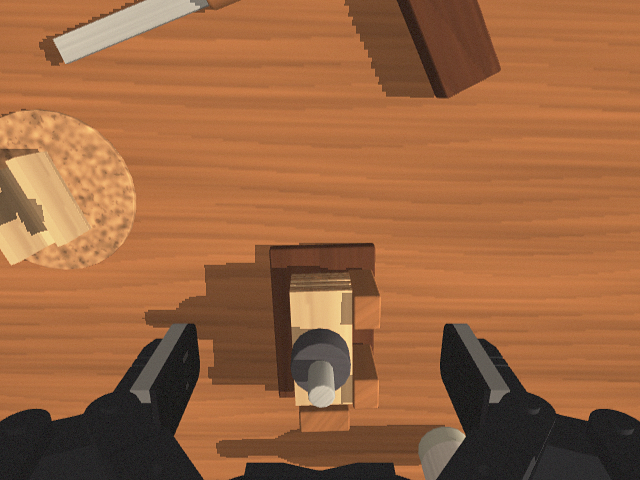

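The weight stands upright in the middle of the stack (disc at about (321,355)). The blanks are flush at the stops, and the bracket is on the pad.

```bash
python3 -c "
from plant import job_done;print(job_done())"
```

```text
the job is handed in; nothing more can be done
None
```

I handed the job in with the bracket open side up near the middle of the pad, all six blanks tapped flush in the jig, the weight upright on the middle of the stack, and the bystanders and orange look-alikes untouched; this rests on camera views and contact forces, since hand-in returned no verdict.

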